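# Complete the vial row and hold the block heater's cover open

### The job

We are about to load the block heater. Stand the two loose screw-cap vials upright in the two empty recesses of the low aluminium shelf so that its row of four is complete, and only then take the heater's hinged cover by its front bar, raise it and finish still holding it open at 60 degrees from closed, because it has no stay, falls shut when let go, and I need both hands for the wells. Keep the vials upright, never let the cover drop, and leave the two vials already in the row, the dropper bottle, the conical flask and the timer where they are.

Things in the scene. Friction and masses are not known exactly. Their poses are not given: they have to be found in the camera images.
- heater: dry block heater: white case 170 (x) x 200 (y) x 96 mm high with grey control panel on its front (-x) side, an aluminium block with 3 x 4 empty wells inside, closed by the hinged cover, whose top is 112 mm above the bench; it is fixed to the bench; origin at the centre of its underside, z up
- cover (a joint): hinge angle of the heater's cover in rad: 0 closed, grows as its front edge rises, stops at 1.75; 60 degrees = 1.047. The cover (0.3 to 0.65 kg, about 170 x 200 x 14 mm, grey frame with a clear window) swings freely about the horizontal hinge along the heater's y axis and falls shut under its own weight (it takes 1.5 to 3 N straight up at the bar to carry it)
- hinge (a point): point on the cover's hinge axis, at the middle of the heater's rear (+x) top edge, 90 mm behind the heater's origin and 105 mm above the bench; fixed to the heater, with its axes (y along the hinge axis)
- handle (a point): middle of the cover's steel bar handle: round bar, 12 mm thick, along the heater's y axis, straight for 112 mm between two stand-offs; its axis is 220 mm from the hinge axis, in the cover's mid-plane; free gap of 36 mm between bar and cover edge. Closed, it is 105 mm above the bench, 130 mm in front of the heater's origin, nothing below it. Its frame turns with the cover
- loading_shelf: low aluminium shelf 66 (x) x 180 (y) mm, top 30 mm above the bench, with a row of four round recesses 28 mm wide and 9 mm deep (2 mm chamfer), 42 mm apart along its y axis, and a lip 8 mm above its top along its rear (+x) edge; fixed to the bench; origin at the centre of its underside
- place0 (a point): centre of the floor of the first recess, at the shelf's +y end (21 mm above the bench); holds vial_left from the start
- place1 (a point): centre of the floor of the second recess (21 mm above the bench); empty at the start
- place2 (a point): centre of the floor of the third recess (21 mm above the bench); holds vial_mid from the start
- place3 (a point): centre of the floor of the fourth recess, at the shelf's -y end (21 mm above the bench); empty at the start
- vial_a: loose clear glass vial with a white screw cap, standing on the bench in front of the shelf; glass 24.4 mm in diameter up to 50 mm, cap 24 mm in diameter from 50 to 64 mm; about 30 g; origin at the centre of its underside, z toward the cap
- vial_b: the other loose vial, like vial_a, also standing on the bench in front of the shelf (either may be the one nearer the heater)
- vial_left: like vial_a, already standing in place0
- vial_mid: like vial_a, already standing in place2
- dropper_bottle: bystander: small amber dropper bottle, 31 mm in diameter, 100 mm high, behind the shelf; origin at the centre of its underside
- conical_flask: bystander: conical glass flask, 64 mm in diameter, 104 mm high, behind the shelf; origin at the centre of its underside
- timer: bystander: flat white countdown timer, 66 x 66 x 19 mm, on the bench to the right of the heater's front; origin at the centre of its underside
Mind the look-alikes: they are no part of the job. What is shaped like the vial_b but brown or yellow is not meant.

How it is judged:
On the way:
1. both loose vials stand let go in the two empty recesses, the row of four is complete, and the cover is still closed ((((horizontal distance between vial_a and place1 below 0.004 m and z of vial_a in the frame of place1 below 0.004 m and angle between vial_a's own z axis and vertical below 0.1 rad) and (horizontal distance between vial_b and place3 below 0.004 m and z of vial_b in the frame of place3 below 0.004 m and angle between vial_b's own z axis and vertical below 0.1 rad)) or ((horizontal distance between vial_a and place3 below 0.004 m and z of vial_a in the frame of place3 below 0.004 m and angle between vial_a's own z axis and vertical below 0.1 rad) and (horizontal distance between vial_b and place1 below 0.004 m and z of vial_b in the frame of place1 below 0.004 m and angle between vial_b's own z axis and vertical below 0.1 rad))) and horizontal distance between vial_left and place0 below 0.004 m and z of vial_left in the frame of place0 below 0.004 m and angle between each of vial_left, vial_mid's own z axis and vertical below 0.1 rad and horizontal distance between vial_mid and place2 below 0.004 m and z of vial_mid in the frame of place2 below 0.004 m and contact force between each of the arm, the fingers and vial_a below 0.1 N and contact force between each of the arm, the fingers and vial_b below 0.1 N and contact force between each of the arm, the fingers and vial_left below 0.1 N and contact force between each of the arm, the fingers and vial_mid below 0.1 N and value of joint cover below 0.05 rad), for 0.2 s.
At the end, for the whole second after the job is handed in: All four vials stand upright (6 degrees), fully down in their own recesses (4 mm), untouched by the robot; the fingers hold the cover (over 0.3 N) still at 60 degrees from closed, within 5 degrees either way, with nothing else propping it ((((horizontal distance between vial_a and place1 below 0.004 m and z of vial_a in the frame of place1 below 0.004 m and angle between vial_a's own z axis and vertical below 0.1 rad) and (horizontal distance between vial_b and place3 below 0.004 m and z of vial_b in the frame of place3 below 0.004 m and angle between vial_b's own z axis and vertical below 0.1 rad)) or ((horizontal distance between vial_a and place3 below 0.004 m and z of vial_a in the frame of place3 below 0.004 m and angle between vial_a's own z axis and vertical below 0.1 rad) and (horizontal distance between vial_b and place1 below 0.004 m and z of vial_b in the frame of place1 below 0.004 m and angle between vial_b's own z axis and vertical below 0.1 rad))) and horizontal distance between vial_left and place0 below 0.004 m and z of vial_left in the frame of place0 below 0.004 m and angle between each of vial_left, vial_mid's own z axis and vertical below 0.1 rad and horizontal distance between vial_mid and place2 below 0.004 m and z of vial_mid in the frame of place2 below 0.004 m and contact force between each of the arm, the fingers and vial_a below 0.1 N and contact force between each of the arm, the fingers and vial_b below 0.1 N and contact force between each of the arm, the fingers and vial_left below 0.1 N and contact force between each of the arm, the fingers and vial_mid below 0.1 N and value of joint cover between 0.96 and 1.134 rad and velocity of joint cover between -0.1 and 0.1 rad/s and contact force between the fingers and cover above 0.3 N and contact force between each of vial_a, vial_b, vial_left, vial_mid, dropper_bottle, conical_flask, timer and cover below 0.05 N); the arm keeps its last pose, push and grip.
It fails at once if a vial tips more than 35 degrees from upright (angle between any of vial_a, vial_b, vial_left, vial_mid's own z axis and vertical above 0.61 rad).
It fails at once if the cover drops: it swings down faster than 2 rad/s (velocity of joint cover below -2 rad/s).
It fails at once if the dropper bottle, conical flask or timer is moved more than 20 mm or tipped over (distance of any of dropper_bottle, conical_flask, timer from where it was at the start of the episode above 0.02 m or angle between any of dropper_bottle, conical_flask, timer's own z axis and vertical above 0.3 rad).
It fails at once if a vial already in the row is lifted or pushed out of its recess (distance of any of vial_left, vial_mid from where it was at the start of the episode above 0.012 m).
It also fails if it takes over 58 s, if anything falls off the work surface, if the arm or the gripper's body presses on something with over 40 N, if the wrist force passes 120 N, or if a joint passes its speed limit or range.

### The arm

A 7-joint arm with a two-finger parallel gripper is mounted at the origin on the work surface; the furniture and walls round the work are solid. World frame = base frame: x ahead of the robot, y to its left, z up, the work surface at z = 0. Lengths are in m, angles in rad, forces in N, time in s.
With the tool pointing down it reaches from about 0.425 to 0.925 m from the base axis. Payload 6.8 kg.
Tool frame: the origin (TCP) lies on the mounting face of the last link; the fingertips stand 173 mm ahead of it and the grasp point (between the pads) lies 155 mm ahead of it; z points along the fingers, y is the line along which they close (so a half turn about z gives the same grasp; the last joint's range is limited). The gripper opens to 85 mm and grips with 20 to 120 N. Pads are 22 mm wide; open, the fingers measure 114 mm over their backs; the gripper's body (76 mm by 85 mm) begins 54 mm behind the grasp point. The pads swing forward as they close: fully open they stand 13 mm farther back than shut.
Start: joints at [-1.324, 0.477, 0.022, 1.555, -0.011, 1.109, -0.083], TCP at [0.234, 0.633, 0.405] pointing down, gripper open.
Joint ranges: [-2.96, 2.96], [-0.34, 2.1], [-1.41, 1.46], [0.24, 2.44], [-1.37, 4.51], [0.17, 1.92], [-2.96, 2.96]. Speed limits (rad/s): [2.39, 2.39, 3.14, 3.14, 3.14, 3.14, 3.14].

### API

Orientations are given as a rotation vector (axis times angle).
In Python, from bench import r gives the robot as it stands.
- The arm moves only by the tool arm_command, never from a script. Its argument "plan" is a list of rows, each an object of numbers: "claw": the closure, from 0 (fully open) to 1 (shut); "tx", "ty", "tz": the shift along the tool's x, y, z in m; "ax", "ay", "az": the turn, a rotation vector about the tool's x, y, z in degrees. A call has exactly 10 rows; each row shifts and turns the commanded pose from where the row before left it, along the tool's axes as they then stand; what a row does not reach is not made up. A row lasts 1/12 s, in which the tool goes at most 41.7 mm and 7.16 degrees, less where a joint would pass 70% of its speed; a pose out of reach is approached as far as the arm can. A call is refused whole if a number of a shift passes 0.0417 or a number of a turn 7.16, either way. A call with a gripper value outside its range is refused whole. The fingers move at their own pace and stop on an object; "squeeze" is the grip in N (left out, the last holds). Time passes only in rows, so rows that do not move let the fingers close, or fill a call up. It gives the time, the measured TCP pose, the force, the opening and the grip force at its end, in the units of the state.
- r.get_obs(): the state, without advancing time (a new reading comes with each control period).
- r.grab_frame(name): name is "side" or "top" or "wrist"; returns the picture (400x640x3 uint8, red, green, blue); there is no depth.
- r.camera_model(name): a dict with "fx", "fy", "cx", "cy" (pixels), "position" and "orientation" of the camera in the world; the wrist camera has in their place "tool_from_camera" (4x4, takes a point from camera to tool coordinates, whose origin is the TCP and whose axes are the flange's). Camera axes: x right, y up, looking along -z (the intrinsics and any distortion apply to the point x, -y, -z); pixel columns grow to the right and rows downward; lengths in m; the calibration is good to about 2 mm. A picture is of the moment at which its call begins: read the wrist's pose just before it. camera_model takes no time and is no camera call.
- r.hand_in(): hands the job in; it is judged then, once.
Trained networks look in the newest picture that a camera, given by its name, has taken for a name from the list of things; names that differ only in an ending like _2 or _b are one class to them, and where a whole thing is asked for, a point or a joint stands for the part that bears it (a point fixed in the world has none). Each returns a list of dicts, best first, with "confidence" (0 to 1); they miss things now and then, are a little off and sometimes report something else, mostly with a low value. They report only what shows in the picture. A call takes as long as a camera call. They do not tell look-alikes from the thing itself.
- r.boxes_of(target, camera): "location" ([x, y, z] in m, in the coordinates of the camera as it stood for that picture, good to about 4 mm: the middle of the surface that is visible of it).
- r.tip_of(target, camera): "location" ([x, y, z] in m, in the coordinates of the camera as it stood for that picture, good to about 4 mm: a listed point, or the origin of a listed thing).
The state is a dict: "clock": time; "joints": joint angles; "qvel": joint speeds; "tau": joint torques, N m; "tcp_pos": TCP position; "orientation": TCP orientation; "contact_force": force on the tool from outside, world axes, zero at the start; "moment": the same for the moment, N m; "grip_width": finger opening in m; "gripper_force": force on a finger pad.
Only numpy, scipy, OpenCV 4.12 (cv2) and the standard library are available. Lean on these libraries where they do the work, as an engineer would, in place of code of your own. Each camera call takes 0.05 s, during which the arm holds its last target. There are 200 camera calls.

## Working session

There is one attempt and no reset: what is moved stays moved. The work goes in short steps, Python scripts to look and compute and a tool call to move; the robot and the scene stay as the last step left them, time stands still between calls to the robot, and variables do not carry over. Pictures are saved under pics/ and viewed, at most 10 in all, crops included, and the job is handed in when it is done.

Besides the shell and the picture viewer there is one more tool, called in YAML: its name, and indented under it one key for each argument. arm_command: Moves the arm, as the interface text tells. Its arguments: {"type":"object","properties":{"plan":{"type":"array","items":{"type":"object","properties":{"claw":{"type":"number"},"tx":{"type":"number"},"ty":{"type":"number"},"tz":{"type":"number"},"ax":{"type":"number"},"ay":{"type":"number"},"az":{"type":"number"}}}},"squeeze":{"type":"number"}},"required":["plan"]}

```bash
mkdir -p pics; cat > h.py <<'E'
from bench import r
import numpy as np, cv2
from scipy.spatial.transform import Rotation as R
def rot(o):
    o=np.array(o,float)
    if o.shape==(3,3): return o
    return R.from_rotvec(o).as_matrix()
def w(cam,p,obs=None):
    m=r.camera_model(cam)
    if 'tool_from_camera' in m:
        T=np.array(m['tool_from_camera']); p=T[:3,:3]@np.array(p)+T[:3,3]
        o=obs or r.get_obs(); return rot(o['orientation'])@p+np.array(o['tcp_pos'])
    return rot(m['orientation'])@np.array(p)+np.array(m['position'])
E
python3 - <<'E'
from h import *
np.set_printoptions(precision=4,suppress=True)
o=r.get_obs(); print(o)
for c in ('top','side'):
    print(c,r.camera_model(c))
    cv2.imwrite(f'pics/{c}0.png',r.grab_frame(c)[:,:,::-1])
    for n in ('vial_a','vial_left','place1','place3','place0','place2','handle','hinge','heater','loading_shelf','dropper_bottle','conical_flask','timer'):
        print(n,[(np.round(w(c,d['location']),4).tolist(),round(d['confidence'],2)) for d in r.tip_of(n,c)])
print(r.camera_model('wrist'),r.get_obs()['clock'])
E
```

```text
{'clock': 0.0, 'joints': array([-1.3241,  0.4778,  0.0223,  1.5565, -0.0115,  1.1093, -0.0831]), 'qvel': array([-0.0007, -0.0015, -0.0008,  0.0012, -0.0004,  0.0019, -0.0006]), 'tau': array([  0.0006, -59.6454,   1.6086, -28.1193,   0.0125,   0.0094,
         0.    ]), 'tcp_pos': array([0.2344, 0.6327, 0.4037]), 'orientation': array([-0.5543, -3.0921,  0.0029]), 'contact_force': array([ 0.2313, -0.8921,  0.9151]), 'moment': array([ 0.0687, -0.0068, -0.0307]), 'gripper_force': 0.0, 'grip_width': 0.08522463880537136}
top {'fx': 483.2154523905708, 'fy': 483.2154523905708, 'cx': 313.021444440535, 'cy': 204.21202958502212, 'position': array([0.2582, 0.0387, 1.5645]), 'orientation': array([ 0.1588, -0.1552, -1.4835])}
vial_a [([0.4368, 0.3583, 0.0005], 0.65), ([0.4189, 0.1483, 0.0007], 0.63), ([0.3809, 0.4084, 0.0009], 0.61), ([0.4222, 0.2992, 0.0011], 0.43)]
vial_left [([0.6022, 0.309, 0.0187], 0.44), ([0.7072, 0.3934, -0.0005], 0.37)]
place1 [([0.604, 0.3073, 0.0216], 0.96), ([0.5956, 0.2286, 0.017], 0.92), ([0.5893, 0.1836, 0.0212], 0.71), ([0.601, 0.2706, 0.0174], 0.56)]
place3 [([0.60
[... 2074 characters left out ...]
7], 0.75)]
hinge [([0.6736, -0.0676, 0.1074], 0.76)]
heater [([0.5823, -0.0545, 0.0016], 0.65), ([0.4241, 0.1481, -0.0024], 0.55), ([0.5996, 0.2542, -0.0005], 0.47)]
loading_shelf [([0.6009, 0.2508, -0.0007], 0.74)]
dropper_bottle [([0.7237, 0.1917, 0.0002], 0.53), ([0.419, 0.1451, -0.0022], 0.25)]
conical_flask [([0.7071, 0.3901, 0.0005], 0.83)]
timer [([0.3999, -0.2642, -0.0021], 0.79)]
{'fx': 291.5527265197525, 'fy': 291.5527265197525, 'cx': 314.94991667883227, 'cy': 202.81710469849125, 'tool_from_camera': array([[ 0.0003,  0.9602,  0.2793,  0.0698],
       [ 1.    , -0.0001, -0.0007, -0.0009],
       [-0.0007,  0.2793, -0.9602,  0.0305],
       [ 0.    ,  0.    ,  0.    ,  1.    ]])} 1.4
```

View pics/top0.png

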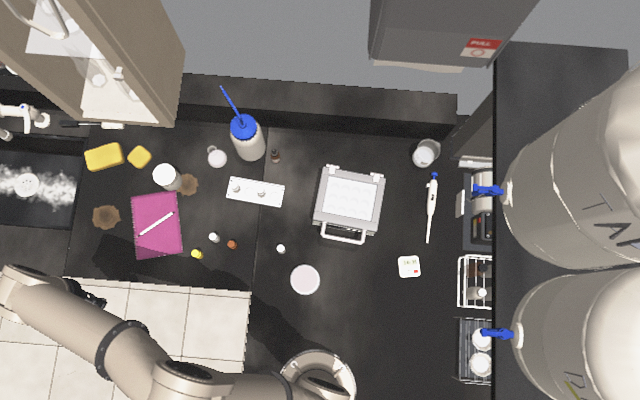

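View pics/side0.png

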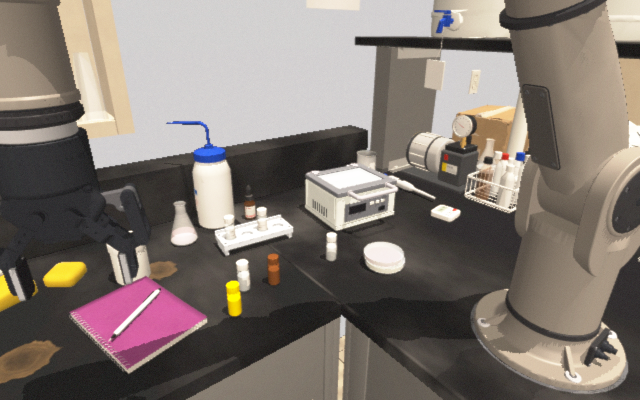

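```bash
python3 - <<'E'
from h import *
def px(c,P):
    m=r.camera_model(c); q=rot(m['orientation']).T@(np.array(P)-m['position'])
    return np.round([m['cx']+m['fx']*q[0]/-q[2], m['cy']-m['fy']*q[1]/-q[2]])
for P in [(.437,.36,.06),(.42,.147,.06),(.381,.408,.06),(.421,.298,.06),(.6,.31,.08),(.597,.227,.08),(.6,.27,.03),(.59,.183,.03)]:
    print(P,px('top',P),px('side',P))
im=cv2.imread('pics/side0.png')
a=px('side',(.421,.3,.04)).astype(int)
c=im[max(0,a[1]-75):a[1]+75,max(0,a[0]-150):a[0]+110]
cv2.imwrite('pics/crop.png',cv2.resize(c,None,fx=3,fy=3,interpolation=2))
print(a)
E
```

```text
(0.437, 0.36, 0.06) [213. 237.] [243. 263.]
(0.42, 0.147, 0.06) [280. 248.] [331. 235.]
(0.381, 0.408, 0.06) [195. 253.] [233. 286.]
(0.421, 0.298, 0.06) [232. 243.] [274. 257.]
(0.6, 0.31, 0.08) [233. 186.] [229. 218.]
(0.597, 0.227, 0.08) [259. 189.] [261. 210.]
(0.6, 0.27, 0.03) [248. 191.] [246. 232.]
(0.59, 0.183, 0.03) [274. 196.] [278. 224.]
[273 265]
```

View pics/crop.png

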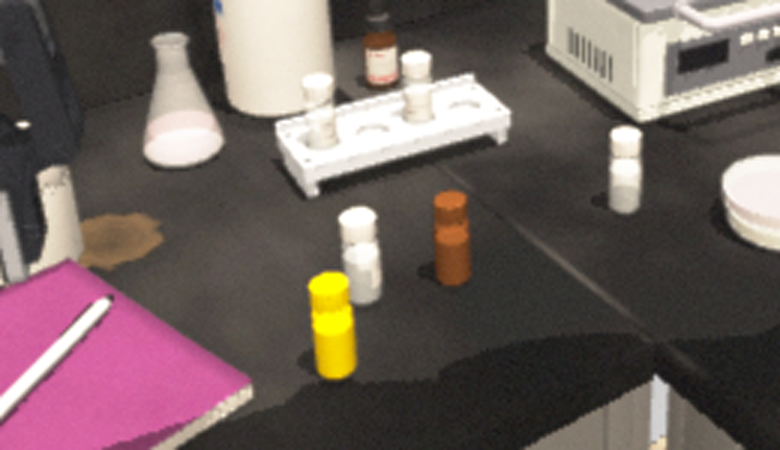

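Candidates, by top pixel: white-cap vials at (213,237) and (280,248), a brown one at (232,243) and a yellow one at (195,253). In the close crop, the clear glass ones with white caps are the two loose vials at x,y ≈ (.438,.361) and (.421,.147). The brown and yellow ones are look-alikes. In the shelf, recesses 2 and 4 (counted from +y) are empty.

```bash
cat >> h.py <<'E'
def pose(yaw_deg,tilt_deg=0):
    # tool y = horizontal at yaw, z down; tilt: tool z leans toward tool y (forward)
    a=np.radians(yaw_deg); y=np.array([np.cos(a),np.sin(a),0]); z=np.array([0,0,-1.]); x=np.cross(y,z)
    return np.column_stack([x,y,z])@R.from_rotvec([-np.radians(tilt_deg),0,0]).as_matrix()
def plan(tcp,Rt,n,o=None):
    """rows (mm, deg in tool axes) taking the present pose to the target"""
    o=o or r.get_obs(); p=np.array(o['tcp_pos'],float); Rc=rot(o['orientation']); tcp=np.array(tcp)
    d=R.from_matrix(Rc.T@Rt).as_rotvec()/n; s=(tcp-p)/n
    print('dist mm',np.round(1e3*(tcp-p),1),'turn deg',np.round(np.degrees(d*n),2))
    for i in range(n):
        t=Rc.T@s; print('{"tx":%.4f,"ty":%.4f,"tz":%.4f,"ax":%.1f,"ay":%.1f,"az":%.1f}'%(*t,*np.degrees(d)))
        Rc=Rc@R.from_rotvec(d).as_matrix()
E
python3 - <<'E'
from h import *
plan([.430,.361,.33],pose(-5.6),11)
E
```

```text
dist mm [ 195.5 -272.   -74.7] turn deg [-0.   -0.   75.27]
{"tx":-0.0253,"ty":-0.0170,"tz":0.0068,"ax":-0.0,"ay":-0.0,"az":6.8}
{"tx":-0.0271,"ty":-0.0139,"tz":0.0068,"ax":-0.0,"ay":-0.0,"az":6.8}
{"tx":-0.0286,"ty":-0.0106,"tz":0.0068,"ax":-0.0,"ay":-0.0,"az":6.8}
{"tx":-0.0296,"ty":-0.0071,"tz":0.0068,"ax":-0.0,"ay":-0.0,"az":6.8}
{"tx":-0.0302,"ty":-0.0035,"tz":0.0068,"ax":-0.0,"ay":-0.0,"az":6.8}
{"tx":-0.0304,"ty":0.0001,"tz":0.0068,"ax":-0.0,"ay":-0.0,"az":6.8}
{"tx":-0.0302,"ty":0.0038,"tz":0.0068,"ax":-0.0,"ay":-0.0,"az":6.8}
{"tx":-0.0296,"ty":0.0073,"tz":0.0068,"ax":-0.0,"ay":-0.0,"az":6.8}
{"tx":-0.0285,"ty":0.0108,"tz":0.0068,"ax":-0.0,"ay":-0.0,"az":6.8}
{"tx":-0.0270,"ty":0.0141,"tz":0.0068,"ax":-0.0,"ay":-0.0,"az":6.8}
{"tx":-0.0251,"ty":0.0172,"tz":0.0068,"ax":-0.0,"ay":-0.0,"az":6.8}
```

arm_command:
  plan:
    - {"tx":-0.025,"ty":-0.017,"tz":0.007,"az":6.8,"claw":0.3}
    - {"tx":-0.027,"ty":-0.014,"tz":0.007,"az":6.8,"claw":0.3}
    - {"tx":-0.029,"ty":-0.011,"tz":0.007,"az":6.8,"claw":0.3}
    - {"tx":-0.03,"ty":-0.007,"tz":0.007,"az":6.8,"claw":0.3}
    - {"tx":-0.03,"ty":-0.0035,"tz":0.007,"az":6.8,"claw":0.3}
    - {"tx":-0.03,"ty":0,"tz":0.007,"az":6.8,"claw":0.3}
    - {"tx":-0.03,"ty":0.004,"tz":0.007,"az":6.8,"claw":0.3}
    - {"tx":-0.03,"ty":0.007,"tz":0.007,"az":6.8,"claw":0.3}
    - {"tx":-0.0285,"ty":0.011,"tz":0.007,"az":6.8,"claw":0.3}
    - {"tx":-0.027,"ty":0.014,"tz":0.007,"az":6.8,"claw":0.3}

```text
invalid input at $.plan[0]: expected keys claw, tx, ty, tz, ax, ay, az
```

```bash
cat >> h.py <<'E'
def look(names,show=None):
    o=r.get_obs(); f=r.grab_frame('wrist')
    if show: cv2.imwrite(f'pics/{show}.png',f[:,:,::-1])
    for n in names: print(n,[(np.round(w('wrist',d['location'],o),4).tolist(),round(d['confidence'],2)) for d in r.tip_of(n,'wrist')])
    print('tcp',np.round(o['tcp_pos'],4),'t',o['clock'],'gw',o['grip_width'],'F',np.round(o['contact_force'],1))
E
python3 - <<'E'
from h import *
look(['vial_a'],'w1'); plan([.438,.361,.33],pose(-5.6),5)
E
```

```text
vial_a [([0.4202, 0.2951, 0.0], 0.81), ([0.3859, 0.4082, -0.0001], 0.35)]
tcp [0.2345 0.633  0.4047] t 1.4 gw 0.08568392650448145 F [-0.3 -0.6 -0.5]
dist mm [ 203.5 -272.   -74.7] turn deg [ 0.   -0.   75.27]
{"tx":-0.0571,"ty":-0.0369,"tz":0.0149,"ax":0.0,"ay":-0.0,"az":15.1}
{"tx":-0.0647,"ty":-0.0208,"tz":0.0149,"ax":0.0,"ay":-0.0,"az":15.1}
{"tx":-0.0679,"ty":-0.0033,"tz":0.0149,"ax":0.0,"ay":-0.0,"az":15.1}
{"tx":-0.0664,"ty":0.0145,"tz":0.0149,"ax":0.0,"ay":-0.0,"az":15.1}
{"tx":-0.0603,"ty":0.0312,"tz":0.0149,"ax":0.0,"ay":-0.0,"az":15.1}
```

View pics/w1.png

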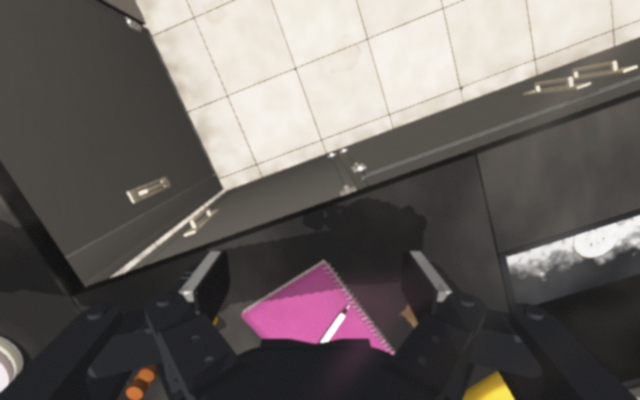

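arm_command:
  plan:
    - {"tx":-0.025,"ty":-0.017,"tz":0.007,"ax":0,"ay":0,"az":6.8,"claw":0.3}
    - {"tx":-0.027,"ty":-0.014,"tz":0.007,"ax":0,"ay":0,"az":6.8,"claw":0.3}
    - {"tx":-0.029,"ty":-0.011,"tz":0.007,"ax":0,"ay":0,"az":6.8,"claw":0.3}
    - {"tx":-0.03,"ty":-0.007,"tz":0.007,"ax":0,"ay":0,"az":6.8,"claw":0.3}
    - {"tx":-0.03,"ty":-0.0035,"tz":0.007,"ax":0,"ay":0,"az":6.8,"claw":0.3}
    - {"tx":-0.03,"ty":0,"tz":0.007,"ax":0,"ay":0,"az":6.8,"claw":0.3}
    - {"tx":-0.03,"ty":0.004,"tz":0.007,"ax":0,"ay":0,"az":6.8,"claw":0.3}
    - {"tx":-0.03,"ty":0.007,"tz":0.007,"ax":0,"ay":0,"az":6.8,"claw":0.3}
    - {"tx":-0.0285,"ty":0.011,"tz":0.007,"ax":0,"ay":0,"az":6.8,"claw":0.3}
    - {"tx":-0.027,"ty":0.014,"tz":0.007,"ax":0,"ay":0,"az":6.8,"claw":0.3}
  squeeze: 25

```text
clock: 2.33
tcp_pos: [0.4133, 0.3845, 0.3347]
orientation: [-2.195, -2.247, -0.001]
contact_force: [0.8, 0.8, -0.3]
grip_width: 0.0599
gripper_force: 0.0
```

```bash
python3 - <<'E'
from h import *
look(['vial_a'],'w2'); plan([.438,.361,.33],pose(-5.6),5)
E
```

```text
vial_a [([0.4207, 0.2955, 0.0005], 0.8), ([0.4411, 0.3651, -0.0003], 0.69), ([0.3836, 0.4101, -0.0029], 0.57)]
tcp [0.4133 0.3845 0.3347] t 2.3333 gw 0.05990243943784522 F [ 0.8  0.8 -0.3]
dist mm [ 22.2 -19.5  -4. ] turn deg [0.05 0.21 6.6 ]
{"tx":-0.0040,"ty":0.0044,"tz":0.0008,"ax":0.0,"ay":0.0,"az":1.3}
{"tx":-0.0039,"ty":0.0045,"tz":0.0008,"ax":0.0,"ay":0.0,"az":1.3}
{"tx":-0.0038,"ty":0.0046,"tz":0.0008,"ax":0.0,"ay":0.0,"az":1.3}
{"tx":-0.0037,"ty":0.0046,"tz":0.0008,"ax":0.0,"ay":0.0,"az":1.3}
{"tx":-0.0036,"ty":0.0047,"tz":0.0008,"ax":0.0,"ay":0.0,"az":1.3}
```

```bash
python3 - <<'E'
from h import *
plan([.4395,.363,.285],pose(-5.6),5)
E
```

```text
dist mm [ 23.7 -17.5 -49. ] turn deg [0.05 0.21 6.6 ]
{"tx":-0.0035,"ty":0.0047,"tz":0.0098,"ax":0.0,"ay":0.0,"az":1.3}
{"tx":-0.0034,"ty":0.0048,"tz":0.0098,"ax":0.0,"ay":0.0,"az":1.3}
{"tx":-0.0033,"ty":0.0048,"tz":0.0098,"ax":0.0,"ay":0.0,"az":1.3}
{"tx":-0.0032,"ty":0.0049,"tz":0.0098,"ax":0.0,"ay":0.0,"az":1.3}
{"tx":-0.0031,"ty":0.0050,"tz":0.0098,"ax":0.0,"ay":0.0,"az":1.3}
```

View pics/w2.png

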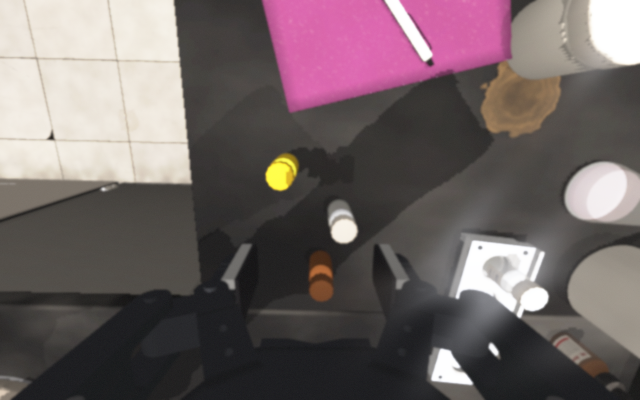

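The wrist view shows the white-cap vial at (343,228), between yellow at (282,172) and brown at (320,290). This matches the estimate, so I'm descending on it.

arm_command:
  plan:
    - {"tx":-0.0035,"ty":0.0047,"tz":0.01,"ax":0,"ay":0,"az":1.3,"claw":0.3}
    - {"tx":-0.0034,"ty":0.0048,"tz":0.01,"ax":0,"ay":0,"az":1.3,"claw":0.3}
    - {"tx":-0.0033,"ty":0.0048,"tz":0.01,"ax":0,"ay":0,"az":1.3,"claw":0.3}
    - {"tx":-0.0032,"ty":0.0049,"tz":0.01,"ax":0,"ay":0,"az":1.3,"claw":0.3}
    - {"tx":-0.0031,"ty":0.005,"tz":0.01,"ax":0,"ay":0,"az":1.3,"claw":0.3}
    - {"tx":0,"ty":0,"tz":0.02,"ax":0,"ay":0,"az":0,"claw":0.3}
    - {"tx":0,"ty":0,"tz":0.02,"ax":0,"ay":0,"az":0,"claw":0.3}
    - {"tx":0,"ty":0,"tz":0.02,"ax":0,"ay":0,"az":0,"claw":0.3}
    - {"tx":0,"ty":0,"tz":0.02,"ax":0,"ay":0,"az":0,"claw":0.3}
    - {"tx":0,"ty":0,"tz":0.01,"ax":0,"ay":0,"az":0,"claw":0.3}

```text
clock: 3.27
tcp_pos: [0.4358, 0.3683, 0.1917]
orientation: [2.313, 2.125, -0.006]
contact_force: [-0.9, 0.2, -0.5]
grip_width: 0.06
gripper_force: 0.0
```

arm_command:
  plan:
    - {"tx":0,"ty":0,"tz":0,"ax":0,"ay":0,"az":0,"claw":0.5}
    - {"tx":0,"ty":0,"tz":0,"ax":0,"ay":0,"az":0,"claw":0.6}
    - {"tx":0,"ty":0,"tz":0,"ax":0,"ay":0,"az":0,"claw":0.7}
    - {"tx":0,"ty":0,"tz":0,"ax":0,"ay":0,"az":0,"claw":0.8}
    - {"tx":0,"ty":0,"tz":0,"ax":0,"ay":0,"az":0,"claw":1}
    - {"tx":0,"ty":0,"tz":0,"ax":0,"ay":0,"az":0,"claw":1}
    - {"tx":0,"ty":0,"tz":0,"ax":0,"ay":0,"az":0,"claw":1}
    - {"tx":0,"ty":0,"tz":0,"ax":0,"ay":0,"az":0,"claw":1}
    - {"tx":0,"ty":0,"tz":-0.01,"ax":0,"ay":0,"az":0,"claw":1}
    - {"tx":0,"ty":0,"tz":-0.015,"ax":0,"ay":0,"az":0,"claw":1}

```text
clock: 4.1
tcp_pos: [0.436, 0.3684, 0.2193]
orientation: [2.313, 2.126, -0.005]
contact_force: [0.0, 0.1, -0.5]
grip_width: 0.0235
gripper_force: 26.0
```

```bash
python3 - <<'E'
from h import *
look(['vial_a'],'w3')
E
```

```text
vial_a [([0.3856, 0.4114, -0.0043], 0.8), ([0.4381, 0.3619, 0.0246], 0.57)]
tcp [0.436  0.3684 0.2193] t 4.1 gw 0.023538664885001143 F [ 0.   0.1 -0.5]
```

View pics/w3.png

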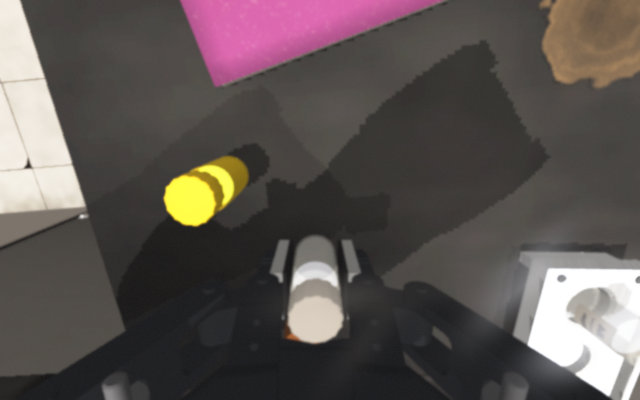

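The clear vial is in the grip with its cap at about (315,312) and lifted off the bench. Next I'm measuring its offset along the pads.

```bash
python3 - <<'E'
from h import *
im=cv2.imread('pics/w3.png'); g=im[:,:,1].astype(int)
for c in (300,315,330): print('col',c,[(i,int(g[i,c])) for i in range(225,365,5)])
for rr in (290,300,305,310,315,320,330): print('row',rr,[int(v) for v in g[rr,280:354:3]])
# predict cap-top circle for a few offsets along tool x (base lift .0276)
m=r.camera_model('wrist'); T=np.linalg.inv(np.array(m['tool_from_camera']))
def pj(P):
    q=T[:3,:3]@np.array(P)+T[:3,3]; return np.round([m['cx']+m['fx']*q[0]/-q[2],m['cy']-m['fy']*q[1]/-q[2]],1)
for ox in (0,-.003,-.006):
  for zt in (.1277,.133): print(ox,zt,'top far',pj((ox+.012,0,zt)),'top near',pj((ox-.012,0,zt)),'sides',pj((ox,.012,zt)),pj((ox,-.012,zt)),'cap bottom far',pj((ox+.012,0,zt+.014)),'base far',pj((ox+.0122,0,zt+.064)))
look(['vial_a']);look(['vial_a'])
E
```

```text
col 300 [(225, 37), (230, 35), (235, 37), (240, 54), (245, 105), (250, 117), (255, 117), (260, 121), (265, 137), (270, 201), (275, 235), (280, 238), (285, 146), (290, 142), (295, 146), (300, 169), (305, 205), (310, 206), (315, 206), (320, 206), (325, 209), (330, 209), (335, 208), (340, 115), (345, 30), (350, 29), (355, 31), (360, 31)]
col 315 [(225, 38), (230, 38), (235, 74), (240, 115), (245, 114), (250, 117), (255, 117), (260, 129), (265, 196), (270, 215), (275, 222), (280, 144), (285, 145), (290, 149), (295, 167), (300, 206), (305, 203), (310, 205), (315, 207), (320, 208), (325, 209), (330, 209), (335, 208), (340, 209), (345, 36), (350, 31), (355, 31), (360, 33)]
col 330 [(225, 39), (230, 39), (235, 38), (240, 59), (245, 101), (250, 112), (255, 114), (260, 115), (265, 127), (270, 194), (275, 230), (280, 232), (285, 142), (290, 139), (295, 143), (300, 183), (305, 201), (310, 203), (315, 205), (320, 206), (325, 208), (330, 207), (335, 205), (340, 60), (345, 32), (350, 32), (355, 32), (360, 35)]
row 290 [37, 44, 42, 71, 161, 138, 141, 142, 146, 148, 149, 149, 149, 149, 147, 147, 144,
[... 1253 characters left out ...]
1] top near [312.7 329. ] sides [342.1 304.3] [283.2 304.3] cap bottom far [312.8 261.4] base far [313.4 222.2]
-0.006 0.1277 top far [312.5 292.4] top near [312.6 344.3] sides [343.1 319.1] [282.  319.1] cap bottom far [312.7 273.6] base far [313.4 230.1]
-0.006 0.133 top far [312.6 284.8] top near [312.7 335. ] sides [341.9 310.6] [283.4 310.6] cap bottom far [312.8 267.5] base far [313.4 226.9]
vial_a [([0.3849, 0.41, 0.0003], 0.82), ([0.4368, 0.3645, 0.0263], 0.69)]
tcp [0.4373 0.3693 0.2219] t 4.2 gw 0.023646271578932225 F [ 0.5 -0.6  0.6]
vial_a [([0.3841, 0.4105, 0.0001], 0.8), ([0.4359, 0.362, 0.0262], 0.74)]
tcp [0.4366 0.369  0.2201] t 4.3 gw 0.023532623336513087 F [-0.   0.2 -0.7]
```

```bash
python3 - <<'E'
from h import *
plan([.6007,.2768,.315],pose(-5.6),9)
E
```

```text
dist mm [164.4 -91.9  95.7] turn deg [-0.03  0.03  0.78]
{"tx":-0.0086,"ty":0.0191,"tz":-0.0106,"ax":-0.0,"ay":0.0,"az":0.1}
{"tx":-0.0086,"ty":0.0191,"tz":-0.0106,"ax":-0.0,"ay":0.0,"az":0.1}
{"tx":-0.0086,"ty":0.0191,"tz":-0.0106,"ax":-0.0,"ay":0.0,"az":0.1}
{"tx":-0.0086,"ty":0.0191,"tz":-0.0106,"ax":-0.0,"ay":0.0,"az":0.1}
{"tx":-0.0085,"ty":0.0191,"tz":-0.0106,"ax":-0.0,"ay":0.0,"az":0.1}
{"tx":-0.0085,"ty":0.0191,"tz":-0.0106,"ax":-0.0,"ay":0.0,"az":0.1}
{"tx":-0.0085,"ty":0.0191,"tz":-0.0106,"ax":-0.0,"ay":0.0,"az":0.1}
{"tx":-0.0084,"ty":0.0192,"tz":-0.0106,"ax":-0.0,"ay":0.0,"az":0.1}
{"tx":-0.0084,"ty":0.0192,"tz":-0.0106,"ax":-0.0,"ay":0.0,"az":0.1}
```

arm_command:
  plan:
    - {"tx":-0.0085,"ty":0.019,"tz":-0.0106,"ax":0,"ay":0,"az":0.1,"claw":1}
    - {"tx":-0.0085,"ty":0.019,"tz":-0.0106,"ax":0,"ay":0,"az":0.1,"claw":1}
    - {"tx":-0.0085,"ty":0.019,"tz":-0.0106,"ax":0,"ay":0,"az":0.1,"claw":1}
    - {"tx":-0.0085,"ty":0.019,"tz":-0.0106,"ax":0,"ay":0,"az":0.1,"claw":1}
    - {"tx":-0.0085,"ty":0.019,"tz":-0.0106,"ax":0,"ay":0,"az":0.1,"claw":1}
    - {"tx":-0.0085,"ty":0.019,"tz":-0.0106,"ax":0,"ay":0,"az":0.1,"claw":1}
    - {"tx":-0.0085,"ty":0.019,"tz":-0.0106,"ax":0,"ay":0,"az":0.1,"claw":1}
    - {"tx":-0.0085,"ty":0.019,"tz":-0.0106,"ax":0,"ay":0,"az":0.1,"claw":1}
    - {"tx":-0.0085,"ty":0.019,"tz":-0.0106,"ax":0,"ay":0,"az":0.1,"claw":1}
    - {"tx":0,"ty":0,"tz":0,"ax":0,"ay":0,"az":0,"claw":1}

```text
clock: 5.23
tcp_pos: [0.6038, 0.2734, 0.3169]
orientation: [2.332, 2.099, 0.005]
contact_force: [1.1, -0.9, 0.2]
grip_width: 0.0237
gripper_force: 25.9
```

```bash
python3 - <<'E'
from h import *
look(['vial_a','place1'],'w4');look(['vial_left','place1','loading_shelf'])
for c in ('top','side'):
    r.grab_frame(c)
    for n in ('vial_a','place1','loading_shelf'): print(c,n,[(np.round(w(c,d['location']),4).tolist(),round(d['confidence'],2)) for d in r.tip_of(n,c)])
E
```

```text
vial_a [([0.3844, 0.4121, 0.0001], 0.82), ([0.6061, 0.2674, 0.1232], 0.8), ([0.4181, 0.2969, -0.0014], 0.8)]
place1 [([0.6008, 0.2659, 0.0245], 0.9), ([0.5981, 0.2236, 0.0191], 0.72), ([0.6085, 0.3032, 0.0212], 0.63)]
tcp [0.6038 0.2734 0.3169] t 5.2333 gw 0.02369032295447269 F [ 1.1 -0.9  0.2]
vial_left [([0.6056, 0.3074, 0.0181], 0.92)]
place1 [([0.6033, 0.2686, 0.0237], 0.97), ([0.6081, 0.3013, 0.0227], 0.58)]
loading_shelf [([0.5994, 0.2473, -0.0008], 0.65)]
tcp [0.5993 0.2772 0.314 ] t 5.3833 gw 0.023630190200814024 F [ 0.2  0.3 -0.4]
top vial_a [([0.3816, 0.4083, 0.0006], 0.62), ([0.4188, 0.1445, 0.001], 0.58)]
top place1 [([0.5916, 0.1858, 0.0232], 0.74), ([0.595, 0.2293, 0.0188], 0.69), ([0.4579, -0.042, 0.1057], 0.66), ([0.6009, 0.2688, 0.0203], 0.6)]
top loading_shelf [([0.5979, 0.2449, -0.0002], 0.8)]
side vial_a [([0.3794, 0.4085, 0.0002], 0.95), ([0.4182, 0.1445, -0.0046], 0.81), ([0.4175, 0.2976, -0.0024], 0.64), ([0.599, 0.2697, 0.1192], 0.55)]
side place1 [([0.5999, 0.3115, 0.0185], 0.97), ([0.5908, 0.1829, 0.0186], 0.92), ([0.6022, 0.2707, 0.0166], 0.65), ([0.5978, 0.2255, 0.0247], 0.56)]
side loading_shelf [([0.599, 0.2471, -0.0002], 0.64)]
```

View pics/w4.png

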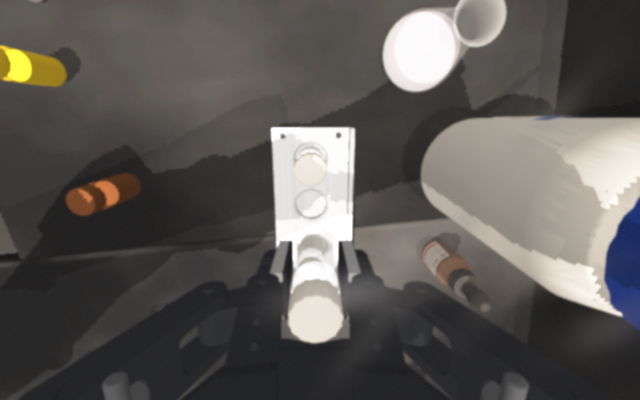

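The recess under the held vial shows at about (311,204), with vial_mid behind it at (311,168). I'll take a settled frame and fit both circles.

```bash
cat >> h.py <<'E'
def rings(name,rz=.030,ztop=None,roi=(160,250,260,370)):
    o=r.get_obs(); f=r.grab_frame('wrist'); cv2.imwrite(f'pics/{name}.png',f[:,:,::-1]); o2=r.get_obs()
    g=cv2.cvtColor(f,cv2.COLOR_RGB2GRAY); m=r.camera_model('wrist'); T=np.array(m['tool_from_camera'])
    tz=.5*(o['tcp_pos'][2]+o2['tcp_pos'][2])
    print('tcp',np.round(o['tcp_pos'],4),np.round(o2['tcp_pos'],4),'rv',np.round(o2['orientation'],3))
    def un(u,v,h):
        d=T[:3,:3]@np.array([(u-m['cx'])/m['fx'],-(v-m['cy'])/m['fy'],-1]); s=(h-T[2,3])/d[2]; return np.round(1e3*(T[:3,3]+s*d),1)
    a,b,c,d=roi; k=4
    for lab,(a,b,c,d),rr,h in (('recess',roi,(13,20),tz-rz),('cap',(270,370,260,370),(22,34),.1277)):
        q=cv2.resize(g[a:b,c:d],None,fx=k,fy=k,interpolation=cv2.INTER_CUBIC)
        H=cv2.HoughCircles(q,cv2.HOUGH_GRADIENT_ALT,1.5,40,param1=100,param2=.6,minRadius=rr[0]*k,maxRadius=rr[1]*k)
        for x,y,R_ in ([] if H is None else H[0][:5]): print(lab,'px',round(x/k+c,1),round(y/k+a,1),'r',round(R_/k,1),'tool mm',un(x/k+c,y/k+a,h))
E
python3 - <<'E'
from h import *
rings('w5'); rings('w6')
c=cv2.imread('pics/w6.png')[120:350,230:400]; cv2.imwrite('pics/w6c.png',cv2.resize(c,None,fx=2.6,fy=2.6,interpolation=2))
E
```

```text
tcp [0.5998 0.2772 0.3151] [0.5999 0.2771 0.3151] rv [2.33  2.108 0.   ]
recess px 316.6 207.6 r 14.4 tool mm [ -8.7   2.5 285.1]
tcp [0.5999 0.2771 0.3151] [0.5999 0.2771 0.3151] rv [-2.33  -2.108 -0.   ]
recess px 317.0 208.4 r 16.0 tool mm [ -9.4   2.8 285.1]
```

View pics/w6c.png

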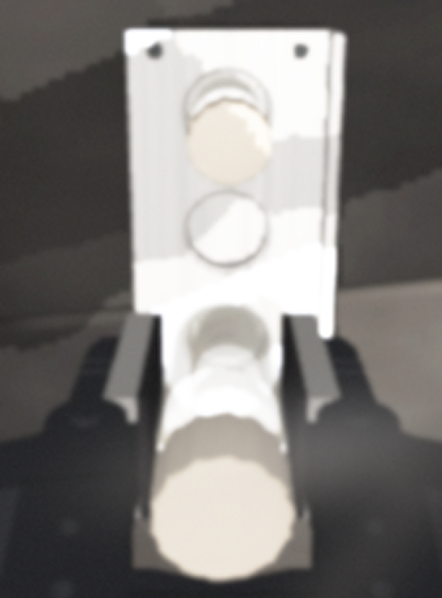

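arm_command:
  plan:
    - {"tx":-0.0013,"ty":0.0012,"tz":0,"ax":0,"ay":0,"az":0,"claw":1}
    - {"tx":0,"ty":0,"tz":0.015,"ax":0,"ay":0,"az":0,"claw":1}
    - {"tx":0,"ty":0,"tz":0.015,"ax":0,"ay":0,"az":0,"claw":1}
    - {"tx":0,"ty":0,"tz":0.015,"ax":0,"ay":0,"az":0,"claw":1}
    - {"tx":0,"ty":0,"tz":0.015,"ax":0,"ay":0,"az":0,"claw":1}
    - {"tx":0,"ty":0,"tz":0.012,"ax":0,"ay":0,"az":0,"claw":1}
    - {"tx":0,"ty":0,"tz":0.006,"ax":0,"ay":0,"az":0,"claw":1}
    - {"tx":0,"ty":0,"tz":0.004,"ax":0,"ay":0,"az":0,"claw":1}
    - {"tx":0,"ty":0,"tz":0.002,"ax":0,"ay":0,"az":0,"claw":1}
    - {"tx":0,"ty":0,"tz":0,"ax":0,"ay":0,"az":0,"claw":1}

```text
clock: 6.92
tcp_pos: [0.6011, 0.2757, 0.2312]
orientation: [2.33, 2.108, 0.0]
contact_force: [-0.8, 0.2, -1.3]
grip_width: 0.0236
gripper_force: 25.9
```

arm_command:
  plan:
    - {"tx":0,"ty":0,"tz":0.002,"ax":0,"ay":0,"az":0,"claw":1}
    - {"tx":0,"ty":0,"tz":0.002,"ax":0,"ay":0,"az":0,"claw":1}
    - {"tx":0,"ty":0,"tz":0.002,"ax":0,"ay":0,"az":0,"claw":1}
    - {"tx":0,"ty":0,"tz":0.002,"ax":0,"ay":0,"az":0,"claw":1}
    - {"tx":0,"ty":0,"tz":0.0015,"ax":0,"ay":0,"az":0,"claw":1}
    - {"tx":0,"ty":0,"tz":0.0015,"ax":0,"ay":0,"az":0,"claw":1}
    - {"tx":0,"ty":0,"tz":0.0015,"ax":0,"ay":0,"az":0,"claw":1}
    - {"tx":0,"ty":0,"tz":0.001,"ax":0,"ay":0,"az":0,"claw":1}
    - {"tx":0,"ty":0,"tz":0,"ax":0,"ay":0,"az":0,"claw":1}
    - {"tx":0,"ty":0,"tz":0,"ax":0,"ay":0,"az":0,"claw":1}

```text
clock: 7.75
tcp_pos: [0.6009, 0.2757, 0.2175]
orientation: [2.33, 2.108, -0.0]
contact_force: [-0.1, 0.9, -0.3]
grip_width: 0.0236
gripper_force: 25.9
```

```bash
python3 - <<'E'
from h import *
look(['vial_a'])
print(r.get_obs()['contact_force'],r.get_obs()['moment'],r.get_obs()['tcp_pos'])
E
```

```text
vial_a [([0.6038, 0.272, 0.0229], 0.91), ([0.4237, 0.2986, 0.0003], 0.84)]
tcp [0.6009 0.2757 0.2175] t 7.75 gw 0.023617481183021777 F [-0.1  0.9 -0.3]
[-0.02922111  0.72815847  0.61147106] [ 0.01673107 -0.00046885 -0.03246532] [0.60098934 0.27569179 0.21768599]
```

arm_command:
  plan:
    - {"tx":0,"ty":0,"tz":0.001,"ax":0,"ay":0,"az":0,"claw":1}
    - {"tx":0,"ty":0,"tz":0.001,"ax":0,"ay":0,"az":0,"claw":1}
    - {"tx":0,"ty":0,"tz":0.001,"ax":0,"ay":0,"az":0,"claw":1}
    - {"tx":0,"ty":0,"tz":0.001,"ax":0,"ay":0,"az":0,"claw":1}
    - {"tx":0,"ty":0,"tz":0,"ax":0,"ay":0,"az":0,"claw":1}
    - {"tx":0,"ty":0,"tz":0,"ax":0,"ay":0,"az":0,"claw":1}
    - {"tx":0,"ty":0,"tz":0,"ax":0,"ay":0,"az":0,"claw":0.7}
    - {"tx":0,"ty":0,"tz":0,"ax":0,"ay":0,"az":0,"claw":0.6}
    - {"tx":0,"ty":0,"tz":0,"ax":0,"ay":0,"az":0,"claw":0.5}
    - {"tx":0,"ty":0,"tz":0,"ax":0,"ay":0,"az":0,"claw":0.4}

```text
clock: 8.68
tcp_pos: [0.6008, 0.2757, 0.2132]
orientation: [-2.33, -2.108, 0.001]
contact_force: [-0.2, 0.2, 0.2]
grip_width: 0.0509
gripper_force: 0.0
```

```bash
python3 - <<'E'
from h import *
look(['vial_a','vial_left','place1'],'w7')
for c in ('top','side'):
    r.grab_frame(c)
    for n in ('vial_left','vial_a'): print(c,n,[(np.round(w(c,d['location']),4).tolist(),round(d['confidence'],2)) for d in r.tip_of(n,c)])
E
```

```text
vial_a [([0.4204, 0.2979, -0.0004], 0.76), ([0.6015, 0.2699, 0.0232], 0.74)]
vial_left [([0.6009, 0.3094, 0.0207], 0.57)]
place1 []
tcp [0.6008 0.2757 0.2132] t 8.6833 gw 0.05092593927157288 F [-0.2  0.2  0.2]
top vial_left [([0.5888, 0.1835, 0.0254], 0.71)]
top vial_a [([0.5962, 0.2268, 0.0157], 0.63), ([0.4165, 0.1466, 0.0014], 0.62), ([0.3792, 0.4094, 0.0019], 0.58), ([0.597, 0.2693, 0.0216], 0.53), ([0.5984, 0.2469, -0.0002], 0.49)]
side vial_left [([0.6058, 0.3129, 0.0178], 0.63)]
side vial_a [([0.4188, 0.1458, -0.0022], 0.63), ([0.4184, 0.3006, -0.0018], 0.6), ([0.6018, 0.2686, 0.0217], 0.59), ([0.382, 0.408, -0.0001], 0.58)]
```

arm_command:
  plan:
    - {"tx":0,"ty":0,"tz":-0.025,"ax":0,"ay":0,"az":0,"claw":0.3}
    - {"tx":0,"ty":0,"tz":-0.035,"ax":0,"ay":0,"az":0,"claw":0.3}
    - {"tx":0,"ty":0,"tz":-0.04,"ax":0,"ay":0,"az":0,"claw":0.3}
    - {"tx":-0.021,"ty":-0.024,"tz":0,"ax":0,"ay":0,"az":0,"claw":0.3}
    - {"tx":-0.021,"ty":-0.024,"tz":0,"ax":0,"ay":0,"az":0,"claw":0.3}
    - {"tx":-0.021,"ty":-0.024,"tz":0,"ax":0,"ay":0,"az":0,"claw":0.3}
    - {"tx":-0.021,"ty":-0.024,"tz":0,"ax":0,"ay":0,"az":0,"claw":0.3}
    - {"tx":-0.021,"ty":-0.024,"tz":0,"ax":0,"ay":0,"az":0,"claw":0.3}
    - {"tx":-0.021,"ty":-0.024,"tz":0,"ax":0,"ay":0,"az":0,"claw":0.3}
    - {"tx":-0.021,"ty":-0.024,"tz":0,"ax":0,"ay":0,"az":0,"claw":0.3}

```text
clock: 10.02
tcp_pos: [0.4178, 0.1453, 0.3136]
orientation: [-2.33, -2.108, -0.001]
contact_force: [0.6, -0.4, -0.2]
grip_width: 0.0594
gripper_force: 0.0
```

```bash
python3 - <<'E'
from h import *
look([]);look(['vial_a'],'w8');look(['vial_a'])
plan([.419,.149,.1935],pose(-5.6),8)
E
```

```text
tcp [0.4178 0.1453 0.3136] t 10.0167 gw 0.059359764516298034 F [ 0.6 -0.4 -0.2]
vial_a [([0.4193, 0.2972, 0.0], 0.71), ([0.4181, 0.1449, 0.001], 0.67), ([0.6018, 0.2688, 0.0246], 0.62), ([0.5965, 0.2217, 0.0193], 0.32)]
tcp [0.4129 0.141  0.3124] t 10.0667 gw 0.059875271110669995 F [-7.  -3.8 -1.1]
vial_a [([0.4173, 0.1437, -0.0034], 0.88), ([0.4192, 0.2942, -0.0013], 0.8), ([0.6025, 0.2713, 0.0211], 0.77)]
tcp [0.4174 0.1447 0.3136] t 10.1667 gw 0.059737799519332974 F [-0.2  0.3 -0. ]
dist mm [  -0.7    2.4 -120.6] turn deg [ 0.08 -0.07 -0.12]
{"tx":0.0003,"ty":-0.0001,"tz":0.0151,"ax":0.0,"ay":-0.0,"az":-0.0}
{"tx":0.0003,"ty":-0.0001,"tz":0.0151,"ax":0.0,"ay":-0.0,"az":-0.0}
{"tx":0.0003,"ty":-0.0001,"tz":0.0151,"ax":0.0,"ay":-0.0,"az":-0.0}
{"tx":0.0003,"ty":-0.0001,"tz":0.0151,"ax":0.0,"ay":-0.0,"az":-0.0}
{"tx":0.0003,"ty":-0.0001,"tz":0.0151,"ax":0.0,"ay":-0.0,"az":-0.0}
{"tx":0.0003,"ty":-0.0001,"tz":0.0151,"ax":0.0,"ay":-0.0,"az":-0.0}
{"tx":0.0003,"ty":-0.0001,"tz":0.0151,"ax":0.0,"ay":-0.0,"az":-0.0}
{"tx":0.0003,"ty":-0.0001,"tz":0.0151,"ax":0.0,"ay":-0.0,"az":-0.0}
```

arm_command:
  plan:
    - {"tx":0,"ty":0,"tz":0.02,"ax":0,"ay":0,"az":0,"claw":0.3}
    - {"tx":0,"ty":0,"tz":0.02,"ax":0,"ay":0,"az":0,"claw":0.3}
    - {"tx":0,"ty":0,"tz":0.02,"ax":0,"ay":0,"az":0,"claw":0.3}
    - {"tx":0,"ty":0,"tz":0.02,"ax":0,"ay":0,"az":0,"claw":0.3}
    - {"tx":0,"ty":0,"tz":0.02,"ax":0,"ay":0,"az":0,"claw":0.3}
    - {"tx":0,"ty":0,"tz":0.012,"ax":0,"ay":0,"az":0,"claw":0.3}
    - {"tx":0,"ty":0,"tz":0.006,"ax":0,"ay":0,"az":0,"claw":0.3}
    - {"tx":0,"ty":0,"tz":0.003,"ax":0,"ay":0,"az":0,"claw":0.3}
    - {"tx":0,"ty":0,"tz":0,"ax":0,"ay":0,"az":0,"claw":0.3}
    - {"tx":0,"ty":0,"tz":0,"ax":0,"ay":0,"az":0,"claw":0.5}

```text
clock: 11.1
tcp_pos: [0.4197, 0.1465, 0.193]
orientation: [2.329, 2.107, 0.002]
contact_force: [-0.2, 0.6, -0.6]
grip_width: 0.0491
gripper_force: 0.0
```

arm_command:
  plan:
    - {"tx":0,"ty":0,"tz":0,"ax":0,"ay":0,"az":0,"claw":0.6}
    - {"tx":0,"ty":0,"tz":0,"ax":0,"ay":0,"az":0,"claw":0.7}
    - {"tx":0,"ty":0,"tz":0,"ax":0,"ay":0,"az":0,"claw":0.8}
    - {"tx":0,"ty":0,"tz":0,"ax":0,"ay":0,"az":0,"claw":1}
    - {"tx":0,"ty":0,"tz":0,"ax":0,"ay":0,"az":0,"claw":1}
    - {"tx":0,"ty":0,"tz":0,"ax":0,"ay":0,"az":0,"claw":1}
    - {"tx":0,"ty":0,"tz":0,"ax":0,"ay":0,"az":0,"claw":1}
    - {"tx":0,"ty":0,"tz":-0.03,"ax":0,"ay":0,"az":0,"claw":1}
    - {"tx":0,"ty":0,"tz":-0.035,"ax":0,"ay":0,"az":0,"claw":1}
    - {"tx":0,"ty":0,"tz":-0.035,"ax":0,"ay":0,"az":0,"claw":1}

```text
clock: 11.93
tcp_pos: [0.4186, 0.1458, 0.2934]
orientation: [-2.33, -2.107, 0.004]
contact_force: [0.7, 0.3, -0.8]
grip_width: 0.0237
gripper_force: 24.7
```

```bash
python3 - <<'E'
from h import *
look([]);look(['vial_a'],'w9');look(['vial_a'])
g=cv2.imread('pics/w9.png')[:,:,1].astype(int)
print([(i,int(g[i,315])) for i in range(215,350,3)])
plan([.5905,.188,.320],pose(-5.6),8)
E
```

```text
tcp [0.4186 0.1458 0.2934] t 11.9333 gw 0.02368999450331659 F [ 0.7  0.3 -0.8]
vial_a [([0.4217, 0.1446, 0.1057], 0.89), ([0.6003, 0.2698, 0.0232], 0.89), ([0.42, 0.2943, -0.0016], 0.58)]
tcp [0.4209 0.1462 0.2992] t 11.9833 gw 0.023665414407539182 F [ 2.1 -0.6  3.4]
vial_a [([0.5997, 0.2701, 0.0231], 0.72), ([0.4171, 0.1431, 0.1053], 0.65), ([0.5916, 0.1814, 0.0212], 0.61), ([0.42, 0.2985, -0.0012], 0.57)]
tcp [0.4199 0.1466 0.295 ] t 12.0833 gw 0.0237485435867447 F [-0.2  0.7 -1.1]
[(215, 31), (218, 34), (221, 44), (224, 62), (227, 93), (230, 97), (233, 98), (236, 98), (239, 100), (242, 100), (245, 99), (248, 106), (251, 160), (254, 165), (257, 175), (260, 188), (263, 185), (266, 131), (269, 114), (272, 118), (275, 120), (278, 121), (281, 132), (284, 165), (287, 168), (290, 167), (293, 165), (296, 165), (299, 164), (302, 164), (305, 163), (308, 164), (311, 163), (314, 165), (317, 165), (320, 166), (323, 165), (326, 166), (329, 168), (332, 110), (335, 64), (338, 65), (341, 66), (344, 31), (347, 20)]
dist mm [171.8  41.8  27.5] turn deg [-0.01 -0.02 -0.11]
{"tx":0.0073,"ty":0.0209,"tz":-0.0034,"ax":-0.0,"ay":-0.0,"az":-0.0}
{"tx":0.0073,"ty":0.0209,"tz":-0.0034,"ax":-0.0,"ay":-0.0,"az":-0.0}
{"tx":0.0073,"ty":0.0209,"tz":-0.0034,"ax":-0.0,"ay":-0.0,"az":-0.0}
{"tx":0.0073,"ty":0.0209,"tz":-0.0034,"ax":-0.0,"ay":-0.0,"az":-0.0}
{"tx":0.0073,"ty":0.0209,"tz":-0.0034,"ax":-0.0,"ay":-0.0,"az":-0.0}
{"tx":0.0073,"ty":0.0209,"tz":-0.0034,"ax":-0.0,"ay":-0.0,"az":-0.0}
{"tx":0.0073,"ty":0.0209,"tz":-0.0034,"ax":-0.0,"ay":-0.0,"az":-0.0}
{"tx":0.0073,"ty":0.0209,"tz":-0.0034,"ax":-0.0,"ay":-0.0,"az":-0.0}
```

arm_command:
  plan:
    - {"tx":0.007,"ty":0.021,"tz":-0.003,"ax":0,"ay":0,"az":0,"claw":1}
    - {"tx":0.007,"ty":0.021,"tz":-0.003,"ax":0,"ay":0,"az":0,"claw":1}
    - {"tx":0.007,"ty":0.021,"tz":-0.003,"ax":0,"ay":0,"az":0,"claw":1}
    - {"tx":0.007,"ty":0.021,"tz":-0.003,"ax":0,"ay":0,"az":0,"claw":1}
    - {"tx":0.007,"ty":0.021,"tz":-0.003,"ax":0,"ay":0,"az":0,"claw":1}
    - {"tx":0.007,"ty":0.021,"tz":-0.003,"ax":0,"ay":0,"az":0,"claw":1}
    - {"tx":0.007,"ty":0.021,"tz":-0.003,"ax":0,"ay":0,"az":0,"claw":1}
    - {"tx":0.007,"ty":0.02,"tz":-0.003,"ax":0,"ay":0,"az":0,"claw":1}
    - {"tx":0,"ty":0,"tz":0,"ax":0,"ay":0,"az":0,"claw":1}
    - {"tx":0,"ty":0,"tz":0,"ax":0,"ay":0,"az":0,"claw":1}

```text
clock: 13.02
tcp_pos: [0.5909, 0.1851, 0.3144]
orientation: [-2.33, -2.107, 0.005]
contact_force: [-0.4, 0.3, -0.8]
grip_width: 0.0241
gripper_force: 24.8
```

```bash
python3 - <<'E'
from h import *
rings('w10'); rings('w11'); look(['vial_a','place1'])
c=cv2.imread('pics/w11.png')[120:350,230:400]; cv2.imwrite('pics/w11c.png',cv2.resize(c,None,fx=2.6,fy=2.6,interpolation=2))
E
```

```text
tcp [0.5909 0.1851 0.3144] [0.5901 0.1849 0.3145] rv [-2.329 -2.106  0.006]
recess px 317.0 199.4 r 15.2 tool mm [ -0.7   2.8 284.5]
tcp [0.5901 0.1849 0.3145] [0.5898 0.1848 0.3148] rv [-2.329 -2.106  0.006]
recess px 318.5 198.6 r 16.1 tool mm [ -0.    4.2 284.6]
recess px 318.5 198.6 r 13.9 tool mm [ -0.    4.2 284.6]
vial_a [([0.5863, 0.182, 0.1235], 0.96), ([0.5993, 0.2704, 0.0229], 0.76), ([0.4204, 0.2944, -0.0017], 0.56)]
place1 [([0.6061, 0.3041, 0.0191], 0.9), ([0.5988, 0.2238, 0.0172], 0.86), ([0.6029, 0.2664, 0.0237], 0.72), ([0.594, 0.1806, 0.0202], 0.71)]
tcp [0.5898 0.1848 0.3148] t 13.1167 gw 0.02378110469035851 F [0.3 0.6 0.2]
```

View pics/w11c.png

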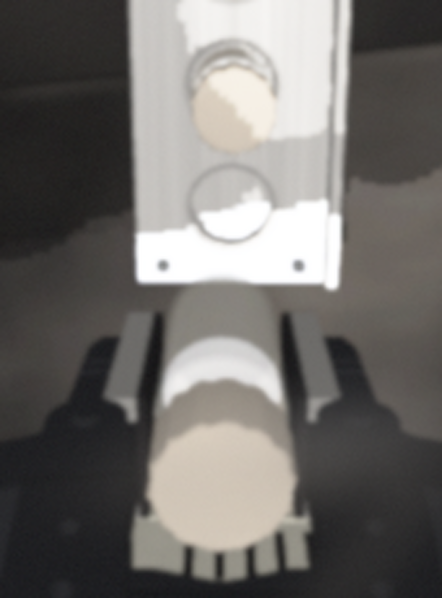

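arm_command:
  plan:
    - {"tx":0.0015,"ty":0.0028,"tz":0,"ax":0,"ay":0,"az":0,"claw":1}
    - {"tx":0,"ty":0,"tz":0.015,"ax":0,"ay":0,"az":0,"claw":1}
    - {"tx":0,"ty":0,"tz":0.015,"ax":0,"ay":0,"az":0,"claw":1}
    - {"tx":0,"ty":0,"tz":0.015,"ax":0,"ay":0,"az":0,"claw":1}
    - {"tx":0,"ty":0,"tz":0.015,"ax":0,"ay":0,"az":0,"claw":1}
    - {"tx":0,"ty":0,"tz":0.012,"ax":0,"ay":0,"az":0,"claw":1}
    - {"tx":0,"ty":0,"tz":0.006,"ax":0,"ay":0,"az":0,"claw":1}
    - {"tx":0,"ty":0,"tz":0.004,"ax":0,"ay":0,"az":0,"claw":1}
    - {"tx":0,"ty":0,"tz":0.002,"ax":0,"ay":0,"az":0,"claw":1}
    - {"tx":0,"ty":0,"tz":0,"ax":0,"ay":0,"az":0,"claw":1}

```text
clock: 14.1
tcp_pos: [0.5939, 0.1865, 0.2327]
orientation: [2.33, 2.108, 0.0]
contact_force: [0.6, -0.2, -0.0]
grip_width: 0.0238
gripper_force: 24.8
```

arm_command:
  plan:
    - {"tx":0,"ty":0,"tz":0.002,"ax":0,"ay":0,"az":0,"claw":1}
    - {"tx":0,"ty":0,"tz":0.002,"ax":0,"ay":0,"az":0,"claw":1}
    - {"tx":0,"ty":0,"tz":0.002,"ax":0,"ay":0,"az":0,"claw":1}
    - {"tx":0,"ty":0,"tz":0.002,"ax":0,"ay":0,"az":0,"claw":1}
    - {"tx":0,"ty":0,"tz":0.0015,"ax":0,"ay":0,"az":0,"claw":1}
    - {"tx":0,"ty":0,"tz":0.0015,"ax":0,"ay":0,"az":0,"claw":1}
    - {"tx":0,"ty":0,"tz":0.0015,"ax":0,"ay":0,"az":0,"claw":1}
    - {"tx":0,"ty":0,"tz":0.001,"ax":0,"ay":0,"az":0,"claw":1}
    - {"tx":0,"ty":0,"tz":0,"ax":0,"ay":0,"az":0,"claw":1}
    - {"tx":0,"ty":0,"tz":0,"ax":0,"ay":0,"az":0,"claw":1}

```text
clock: 14.93
tcp_pos: [0.5938, 0.1865, 0.219]
orientation: [-2.33, -2.108, 0.0]
contact_force: [-0.6, -0.5, -1.0]
grip_width: 0.0241
gripper_force: 24.8
```

```bash
python3 - <<'E'
from h import *
look([]);look(['vial_a'],'w12')
E
```

```text
tcp [0.5938 0.1865 0.219 ] t 14.9333 gw 0.024081826484956357 F [-0.6 -0.5 -1. ]
vial_a [([0.6048, 0.2709, 0.0226], 0.76), ([0.5892, 0.1845, 0.0233], 0.63), ([0.4179, 0.298, 0.002], 0.55)]
tcp [0.5938 0.1865 0.2191] t 14.9833 gw 0.023710870378481387 F [ 0.1 -1.2 -0.4]
```

arm_command:
  plan:
    - {"tx":0,"ty":0,"tz":0.001,"ax":0,"ay":0,"az":0,"claw":1}
    - {"tx":0,"ty":0,"tz":0.001,"ax":0,"ay":0,"az":0,"claw":1}
    - {"tx":0,"ty":0,"tz":0.001,"ax":0,"ay":0,"az":0,"claw":1}
    - {"tx":0,"ty":0,"tz":0.001,"ax":0,"ay":0,"az":0,"claw":1}
    - {"tx":0,"ty":0,"tz":0.001,"ax":0,"ay":0,"az":0,"claw":1}
    - {"tx":0,"ty":0,"tz":0.0005,"ax":0,"ay":0,"az":0,"claw":1}
    - {"tx":0,"ty":0,"tz":0,"ax":0,"ay":0,"az":0,"claw":1}
    - {"tx":0,"ty":0,"tz":0,"ax":0,"ay":0,"az":0,"claw":1}
    - {"tx":0,"ty":0,"tz":0,"ax":0,"ay":0,"az":0,"claw":1}
    - {"tx":0,"ty":0,"tz":0,"ax":0,"ay":0,"az":0,"claw":1}

```text
clock: 15.92
tcp_pos: [0.5938, 0.1864, 0.2144]
orientation: [-2.33, -2.107, -0.0]
contact_force: [-2.6, -1.2, 6.9]
grip_width: 0.0236
gripper_force: 25.7
```

arm_command:
  plan:
    - {"tx":0,"ty":0,"tz":0,"ax":0,"ay":0,"az":0,"claw":0.75}
    - {"tx":0,"ty":0,"tz":0,"ax":0,"ay":0,"az":0,"claw":0.7}
    - {"tx":0,"ty":0,"tz":0,"ax":0,"ay":0,"az":0,"claw":0.65}
    - {"tx":0,"ty":0,"tz":0,"ax":0,"ay":0,"az":0,"claw":0.6}
    - {"tx":0,"ty":0,"tz":0,"ax":0,"ay":0,"az":0,"claw":0.5}
    - {"tx":0,"ty":0,"tz":0,"ax":0,"ay":0,"az":0,"claw":0.4}
    - {"tx":0,"ty":0,"tz":0,"ax":0,"ay":0,"az":0,"claw":0.3}
    - {"tx":0,"ty":0,"tz":-0.02,"ax":0,"ay":0,"az":0,"claw":0.3}
    - {"tx":0,"ty":0,"tz":-0.03,"ax":0,"ay":0,"az":0,"claw":0.3}
    - {"tx":0,"ty":0,"tz":-0.03,"ax":0,"ay":0,"az":0,"claw":0.3}

```text
clock: 16.75
tcp_pos: [0.5933, 0.1863, 0.2936]
orientation: [-2.329, -2.107, 0.004]
contact_force: [0.4, 0.5, 0.0]
grip_width: 0.0599
gripper_force: 0.0
```

```bash
python3 - <<'E'
from h import *
look([]);look(['vial_a','handle','hinge'],'w13');look(['vial_a'])
for c in ('top','side'):
    cv2.imwrite(f'pics/{c}1.png',r.grab_frame(c)[:,:,::-1])
    for n in ('vial_a','handle','hinge'): print(c,n,[(np.round(w(c,d['location']),4).tolist(),round(d['confidence'],2)) for d in r.tip_of(n,c)])
a=cv2.imread('pics/w13.png')[:,140:500]; b=cv2.imread('pics/side1.png')[185:265,200:310]
b=cv2.resize(b,None,fx=4,fy=4,interpolation=2)[:400]; b=cv2.copyMakeBorder(b,0,400-b.shape[0],0,0,0)
cv2.imwrite('pics/chk.png',np.hstack([a,b]))
E
```

```text
tcp [0.5933 0.1863 0.2936] t 16.75 gw 0.059854794966359814 F [0.4 0.5 0. ]
vial_a [([0.6021, 0.2696, 0.0224], 0.97), ([0.5942, 0.1825, 0.0224], 0.9), ([0.4195, 0.2979, -0.0014], 0.75)]
handle []
hinge [([0.6091, 0.3041, 0.0208], 0.37)]
tcp [0.5958 0.1865 0.3004] t 16.8 gw 0.059637602618802944 F [2.3 0.7 3.9]
vial_a [([0.601, 0.2702, 0.0237], 0.85), ([0.593, 0.1832, 0.0202], 0.63), ([0.4188, 0.2992, 0.0], 0.59)]
tcp [0.5935 0.1865 0.2933] t 17.0 gw 0.06000233324945185 F [ 0.3 -0.1 -0.3]
top vial_a [([0.7056, 0.3901, -0.001], 0.55), ([0.3805, 0.4078, -0.0004], 0.52), ([0.5816, -0.0597, -0.0032], 0.45)]
top handle [([0.456, -0.0433, 0.1039], 0.84)]
top hinge [([0.6791, -0.0659, 0.1045], 0.8)]
side vial_a [([0.6016, 0.2702, 0.0215], 0.71), ([0.3816, 0.4094, -0.0029], 0.71), ([0.4183, 0.2987, -0.0011], 0.59), ([0.5961, 0.1849, 0.0191], 0.55)]
side handle [([0.4569, -0.0414, 0.1061], 0.93), ([0.6737, -0.0645, 0.1062], 0.17)]
side hinge [([0.6741, -0.0661, 0.102], 0.81)]
```

View pics/chk.png

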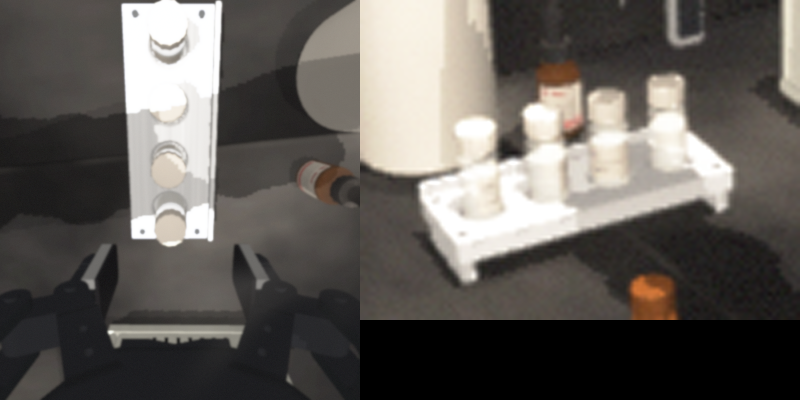

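All four vials stand in their recesses, with caps in line from (168,20) to (168,225) in the wrist view and upright in the side view. Next is the cover bar.

```bash
python3 - <<'E'
from h import *
plan([.424,-.0385,.335],pose(-6.2,12),10)
E
```

```text
dist mm [-169.8 -224.9   41.7] turn deg [-12.02  -0.03   0.47]
{"tx":-0.0241,"ty":-0.0146,"tz":-0.0042,"ax":-1.2,"ay":-0.0,"az":0.0}
{"tx":-0.0241,"ty":-0.0145,"tz":-0.0045,"ax":-1.2,"ay":-0.0,"az":0.0}
{"tx":-0.0241,"ty":-0.0144,"tz":-0.0048,"ax":-1.2,"ay":-0.0,"az":0.0}
{"tx":-0.0241,"ty":-0.0143,"tz":-0.0051,"ax":-1.2,"ay":-0.0,"az":0.0}
{"tx":-0.0241,"ty":-0.0142,"tz":-0.0054,"ax":-1.2,"ay":-0.0,"az":0.0}
{"tx":-0.0241,"ty":-0.0140,"tz":-0.0057,"ax":-1.2,"ay":-0.0,"az":0.0}
{"tx":-0.0241,"ty":-0.0139,"tz":-0.0059,"ax":-1.2,"ay":-0.0,"az":0.0}
{"tx":-0.0242,"ty":-0.0137,"tz":-0.0062,"ax":-1.2,"ay":-0.0,"az":0.0}
{"tx":-0.0242,"ty":-0.0136,"tz":-0.0065,"ax":-1.2,"ay":-0.0,"az":0.0}
{"tx":-0.0242,"ty":-0.0134,"tz":-0.0068,"ax":-1.2,"ay":-0.0,"az":0.0}
```

arm_command:
  plan:
    - {"tx":-0.01,"ty":-0.0146,"tz":-0.03,"ax":-1.2,"ay":0,"az":0,"claw":0.55}
    - {"tx":-0.025,"ty":-0.0145,"tz":-0.01,"ax":-1.2,"ay":0,"az":0,"claw":0.55}
    - {"tx":-0.025,"ty":-0.0144,"tz":-0.002,"ax":-1.2,"ay":0,"az":0.1,"claw":0.55}
    - {"tx":-0.026,"ty":-0.0143,"tz":-0.001,"ax":-1.2,"ay":0,"az":0.1,"claw":0.55}
    - {"tx":-0.026,"ty":-0.0142,"tz":-0.001,"ax":-1.2,"ay":0,"az":0.1,"claw":0.55}
    - {"tx":-0.026,"ty":-0.014,"tz":-0.002,"ax":-1.2,"ay":0,"az":0.1,"claw":0.55}
    - {"tx":-0.026,"ty":-0.0139,"tz":-0.002,"ax":-1.2,"ay":0,"az":0.1,"claw":0.55}
    - {"tx":-0.026,"ty":-0.0137,"tz":-0.003,"ax":-1.2,"ay":0,"az":0,"claw":0.55}
    - {"tx":-0.026,"ty":-0.0136,"tz":-0.003,"ax":-1.2,"ay":0,"az":0,"claw":0.55}
    - {"tx":-0.0255,"ty":-0.0134,"tz":-0.003,"ax":-1.2,"ay":0,"az":0,"claw":0.55}

```text
clock: 18.33
tcp_pos: [0.4262, -0.0401, 0.3375]
orientation: [2.217, 1.988, 0.212]
contact_force: [0.3, -0.8, 1.2]
grip_width: 0.0388
gripper_force: 0.0
```

```bash
python3 - <<'E'
from h import *
look([]);look(['handle','hinge'],'w14');look(['handle'])
r.grab_frame('top');r.grab_frame('side')
for c in ('top','side'): print(c,[(np.round(w(c,d['location']),4).tolist(),round(d['confidence'],2)) for d in r.tip_of('handle',c)])
o=r.get_obs(); print(np.round(o['joints'],3),np.round(rot(o['orientation']),3).tolist(), o['tcp_pos'])
plan([.424,-.0385,.2566],pose(-6.2,12),5)
E
```

```text
tcp [ 0.4262 -0.0401  0.3375] t 18.3333 gw 0.03875161556132714 F [ 0.3 -0.8  1.2]
handle [([0.4565, -0.0429, 0.1044], 0.93)]
hinge [([0.6819, -0.0654, 0.1024], 0.73)]
tcp [ 0.4227 -0.0445  0.3368] t 18.3833 gw 0.038670246797766095 F [-4.2 -3.8 -1.9]
handle [([0.4619, -0.0444, 0.1066], 0.87)]
tcp [ 0.427  -0.0393  0.3377] t 18.5333 gw 0.03851850452896965 F [0.2 1.1 0.4]
top []
side [([0.4561, -0.0392, 0.1034], 0.87), ([0.5939, 0.1844, 0.0171], 0.17)]
[-0.571  0.111  0.545  2.28  -0.053  0.56  -0.1  ] [[0.107, 0.973, 0.207], [0.994, -0.105, -0.022], [0.0, 0.208, -0.978]] [ 0.42774815 -0.03820783  0.33732688]
dist mm [ -3.7  -0.3 -80.7] turn deg [ 0.   -0.04  0.05]
{"tx":-0.0001,"ty":-0.0041,"tz":0.0156,"ax":0.0,"ay":-0.0,"az":0.0}
{"tx":-0.0001,"ty":-0.0041,"tz":0.0156,"ax":0.0,"ay":-0.0,"az":0.0}
{"tx":-0.0001,"ty":-0.0041,"tz":0.0156,"ax":0.0,"ay":-0.0,"az":0.0}
{"tx":-0.0001,"ty":-0.0041,"tz":0.0156,"ax":0.0,"ay":-0.0,"az":0.0}
{"tx":-0.0001,"ty":-0.0041,"tz":0.0156,"ax":0.0,"ay":-0.0,"az":0.0}
```

arm_command:
  plan:
    - {"tx":0,"ty":-0.0039,"tz":0.0156,"ax":0,"ay":0,"az":0,"claw":0.55}
    - {"tx":0,"ty":-0.0039,"tz":0.0156,"ax":0,"ay":0,"az":0,"claw":0.55}
    - {"tx":0,"ty":-0.0039,"tz":0.0156,"ax":0,"ay":0,"az":0,"claw":0.55}
    - {"tx":0,"ty":-0.0039,"tz":0.0156,"ax":0,"ay":0,"az":0,"claw":0.55}
    - {"tx":0,"ty":-0.0025,"tz":0.01,"ax":0,"ay":0,"az":0,"claw":0.55}
    - {"tx":0,"ty":-0.0014,"tz":0.0056,"ax":0,"ay":0,"az":0,"claw":0.55}
    - {"tx":0,"ty":0,"tz":0,"ax":0,"ay":0,"az":0,"claw":0.55}
    - {"tx":0,"ty":0,"tz":0,"ax":0,"ay":0,"az":0,"claw":0.55}
    - {"tx":0,"ty":0,"tz":0,"ax":0,"ay":0,"az":0,"claw":0.65}
    - {"tx":0,"ty":0,"tz":0,"ax":0,"ay":0,"az":0,"claw":0.7}
  squeeze: 40

```text
clock: 19.67
tcp_pos: [0.4248, -0.0385, 0.2577]
orientation: [2.217, 1.988, 0.212]
contact_force: [0.5, 0.1, -0.1]
grip_width: 0.0256
gripper_force: 0.0
```

arm_command:
  plan:
    - {"tx":0,"ty":0,"tz":0,"ax":0,"ay":0,"az":0,"claw":0.75}
    - {"tx":0,"ty":0,"tz":0,"ax":0,"ay":0,"az":0,"claw":0.8}
    - {"tx":0,"ty":0,"tz":0,"ax":0,"ay":0,"az":0,"claw":0.85}
    - {"tx":0,"ty":0,"tz":0,"ax":0,"ay":0,"az":0,"claw":0.9}
    - {"tx":0,"ty":0,"tz":0,"ax":0,"ay":0,"az":0,"claw":1}
    - {"tx":0,"ty":0,"tz":0,"ax":0,"ay":0,"az":0,"claw":1}
    - {"tx":0,"ty":0,"tz":0,"ax":0,"ay":0,"az":0,"claw":1}
    - {"tx":0,"ty":0,"tz":0,"ax":0,"ay":0,"az":0,"claw":1}
    - {"tx":0,"ty":0,"tz":0,"ax":0,"ay":0,"az":0,"claw":1}
    - {"tx":0,"ty":0,"tz":0,"ax":0,"ay":0,"az":0,"claw":1}

```text
clock: 20.5
tcp_pos: [0.4251, -0.0386, 0.2576]
orientation: [2.217, 1.988, 0.213]
contact_force: [0.8, 0.2, 6.9]
grip_width: 0.0103
gripper_force: 39.1
```

```bash
cat >> h.py <<'E'
def arc(t0,a0,a1,tilt0,tilt1,n,hinge_x=None,L=.220,g=.155):
    """tool rows following the handle arc from angle a0 to a1 (deg), from the present pose; relative to the present grasp point"""
    o=r.get_obs(); Rc=rot(o['orientation']); p=np.array(o['tcp_pos']); b0=p+g*Rc[:,2]; f=np.array([np.cos(np.radians(t0)),np.sin(np.radians(t0)),0])
    h=b0+L*(np.cos(np.radians(a0))*f-np.sin(np.radians(a0))*np.array([0,0,1]))
    print('bar',np.round(b0,4),'hinge',np.round(h,4))
    for i in range(1,n+1):
        a=np.radians(a0+(a1-a0)*i/n); Rn=pose(t0,tilt0+(tilt1-tilt0)*i/n)
        b=h+L*(-np.cos(a)*f+np.sin(a)*np.array([0,0,1])); q=b-g*Rn[:,2]
        d=np.degrees(R.from_matrix(Rc.T@Rn).as_rotvec()); t=Rc.T@(q-p)
        print('{"tx":%.4f,"ty":%.4f,"tz":%.4f,"ax":%.1f,"ay":%.1f,"az":%.1f}'%(*t,*d)); p,Rc=q,Rn
    print('end tcp',np.round(p,3))
E
python3 - <<'E'
from h import *
o=r.get_obs(); print(o)
arc(-6.2,0,20,12,6,10)
E
```

```text
{'clock': 20.5, 'joints': array([-0.44293007,  0.28230785,  0.43144374,  2.34714347, -0.26605186,
        0.33720716,  0.09467071]), 'qvel': array([-3.54620032e-04,  7.34401475e-04,  1.06504300e-03,  1.35323727e-04,
        1.16305540e-05, -1.35729664e-03,  1.22181453e-03]), 'tau': array([ 7.54491845e-02, -2.96202922e+01,  3.14148635e+00, -1.44275317e+01,
        4.10472066e-02, -2.50317687e-01,  2.22442317e-02]), 'tcp_pos': array([ 0.42511472, -0.03855456,  0.25759324]), 'orientation': array([2.21683833, 1.98768015, 0.21257217]), 'contact_force': array([0.82070196, 0.15117994, 6.93637298]), 'moment': array([ 0.03166831, -0.24152527,  0.00646154]), 'gripper_force': 39.116029143333435, 'grip_width': 0.010340704627042514}
bar [ 0.4575 -0.0419  0.1061] hinge [ 0.6762 -0.0657  0.1061]
{"tx":0.0002,"ty":0.0037,"tz":-0.0075,"ax":0.7,"ay":-0.1,"az":-0.0}
{"tx":-0.0000,"ty":0.0035,"tz":-0.0074,"ax":0.6,"ay":0.0,"az":-0.0}
{"tx":0.0000,"ty":0.0037,"tz":-0.0074,"ax":0.6,"ay":-0.0,"az":0.0}
{"tx":0.0000,"ty":0.0039,"tz":-0.0073,"ax":0.6,"ay":0.0,"az":-0.0}
{"tx":-0.0000,"ty":0.0041,"tz":-0.0073,"ax":0.6,"ay":0.0,"az":0.0}
{"tx":0.0000,"ty":0.0042,"tz":-0.0072,"ax":0.6,"ay":-0.0,"az":0.0}
{"tx":0.0000,"ty":0.0044,"tz":-0.0071,"ax":0.6,"ay":0.0,"az":-0.0}
{"tx":-0.0000,"ty":0.0046,"tz":-0.0071,"ax":0.6,"ay":-0.0,"az":-0.0}
{"tx":0.0000,"ty":0.0048,"tz":-0.0070,"ax":0.6,"ay":-0.0,"az":0.0}
{"tx":0.0000,"ty":0.0049,"tz":-0.0069,"ax":0.6,"ay":0.0,"az":-0.0}
end tcp [ 0.455 -0.042  0.335]
```

```bash
python3 - <<'E'
from h import *
arc(-6.2,0,20,12,0,10)
E
```

```text
bar [ 0.4575 -0.0419  0.1061] hinge [ 0.6762 -0.0657  0.1061]
{"tx":0.0002,"ty":0.0053,"tz":-0.0074,"ax":1.3,"ay":-0.1,"az":-0.0}
{"tx":-0.0000,"ty":0.0051,"tz":-0.0074,"ax":1.2,"ay":-0.0,"az":0.0}
{"tx":0.0000,"ty":0.0052,"tz":-0.0074,"ax":1.2,"ay":-0.0,"az":0.0}
{"tx":0.0000,"ty":0.0053,"tz":-0.0074,"ax":1.2,"ay":0.0,"az":-0.0}
{"tx":-0.0000,"ty":0.0054,"tz":-0.0073,"ax":1.2,"ay":0.0,"az":0.0}
{"tx":0.0000,"ty":0.0055,"tz":-0.0073,"ax":1.2,"ay":-0.0,"az":0.0}
{"tx":-0.0000,"ty":0.0056,"tz":-0.0073,"ax":1.2,"ay":-0.0,"az":0.0}
{"tx":-0.0000,"ty":0.0057,"tz":-0.0072,"ax":1.2,"ay":0.0,"az":0.0}
{"tx":0.0000,"ty":0.0058,"tz":-0.0072,"ax":1.2,"ay":-0.0,"az":-0.0}
{"tx":-0.0000,"ty":0.0059,"tz":-0.0072,"ax":1.2,"ay":0.0,"az":0.0}
end tcp [ 0.471 -0.043  0.336]
```

arm_command:
  plan:
    - {"tx":0,"ty":0.0051,"tz":-0.0074,"ax":1.2,"ay":0,"az":0,"claw":1}
    - {"tx":0,"ty":0.0051,"tz":-0.0074,"ax":1.2,"ay":0,"az":0,"claw":1}
    - {"tx":0,"ty":0.0052,"tz":-0.0074,"ax":1.2,"ay":0,"az":0,"claw":1}
    - {"tx":0,"ty":0.0053,"tz":-0.0074,"ax":1.2,"ay":0,"az":0,"claw":1}
    - {"tx":0,"ty":0.0054,"tz":-0.0073,"ax":1.2,"ay":0,"az":0,"claw":1}
    - {"tx":0,"ty":0.0055,"tz":-0.0073,"ax":1.2,"ay":0,"az":0,"claw":1}
    - {"tx":0,"ty":0.0056,"tz":-0.0073,"ax":1.2,"ay":0,"az":0,"claw":1}
    - {"tx":0,"ty":0.0057,"tz":-0.0072,"ax":1.2,"ay":0,"az":0,"claw":1}
    - {"tx":0,"ty":0.0058,"tz":-0.0072,"ax":1.2,"ay":0,"az":0,"claw":1}
    - {"tx":0,"ty":0.0059,"tz":-0.0072,"ax":1.2,"ay":0,"az":0,"claw":1}

```text
clock: 21.33
tcp_pos: [0.4703, -0.0435, 0.3357]
orientation: [-2.338, -2.097, -0.001]
contact_force: [5.0, -0.1, -5.9]
grip_width: 0.0107
gripper_force: 39.0
```

```bash
cat >> h.py <<'E'
def cov():
    H=np.array([.6766,-.0665,.105])
    for c in ('top','side','wrist'):
        o=r.get_obs(); r.grab_frame(c)
        for d in r.tip_of('handle',c)[:1]:
            p=w(c,d['location'],o); q=p-H; print(c,np.round(p,4),'conf',round(d['confidence'],2),'angle',round(float(np.degrees(np.arctan2(q[2],np.hypot(q[0],q[1])))),1),'L',np.round(np.linalg.norm(q),3))
    o=r.get_obs(); b=np.array(o['tcp_pos'])+.155*rot(o['orientation'])[:,2]; q=b-H
    print('grasp',np.round(b,4),'angle',round(float(np.degrees(np.arctan2(q[2],np.hypot(q[0],q[1])))),1),'L',np.round(np.linalg.norm(q),3),'t',o['clock'],'gw',o['grip_width'],o['gripper_force'],'F',np.round(o['contact_force'],1),'tcp',np.round(o['tcp_pos'],4),'j',np.round(o['joints'],2))
E
python3 - <<'E'
from h import *
cov()
arc(-6.2,20,42,0,-12,10)
E
```

```text
side [ 0.4728 -0.0389  0.1792] conf 0.9 angle 19.8 L 0.219
wrist [ 0.4751 -0.0431  0.1797] conf 0.57 angle 20.2 L 0.216
grasp [ 0.4702 -0.0433  0.1801] angle 19.9 L 0.221 t 21.6333 gw 0.010263514831411398 39.39227879047394 F [ 6.   0.4 -5.4] tcp [ 0.4699 -0.0434  0.3351] j [-0.48  0.25  0.52  2.12 -0.17  0.8   0.03]
bar [ 0.4702 -0.0433  0.1801] hinge [ 0.6757 -0.0657  0.1049]
{"tx":0.0001,"ty":0.0066,"tz":-0.0078,"ax":1.3,"ay":-0.0,"az":-0.0}
{"tx":0.0000,"ty":0.0064,"tz":-0.0078,"ax":1.2,"ay":-0.0,"az":0.0}
{"tx":-0.0000,"ty":0.0066,"tz":-0.0077,"ax":1.2,"ay":0.0,"az":-0.0}
{"tx":0.0000,"ty":0.0067,"tz":-0.0077,"ax":1.2,"ay":-0.0,"az":-0.0}
{"tx":0.0000,"ty":0.0068,"tz":-0.0076,"ax":1.2,"ay":-0.0,"az":-0.0}
{"tx":0.0000,"ty":0.0070,"tz":-0.0076,"ax":1.2,"ay":0.0,"az":-0.0}
{"tx":-0.0000,"ty":0.0071,"tz":-0.0075,"ax":1.2,"ay":0.0,"az":0.0}
{"tx":-0.0000,"ty":0.0072,"tz":-0.0074,"ax":1.2,"ay":-0.0,"az":-0.0}
{"tx":-0.0000,"ty":0.0074,"tz":-0.0073,"ax":1.2,"ay":-0.0,"az":-0.0}
{"tx":0.0000,"ty":0.0075,"tz":-0.0073,"ax":1.2,"ay":0.0,"az":-0.0}
end tcp [ 0.545 -0.051  0.404]
```

The cover is following at 20°, so I'm continuing the arc.

arm_command:
  plan:
    - {"tx":0,"ty":0.0064,"tz":-0.0078,"ax":1.2,"ay":0,"az":0,"claw":1}
    - {"tx":0,"ty":0.0064,"tz":-0.0078,"ax":1.2,"ay":0,"az":0,"claw":1}
    - {"tx":0,"ty":0.0066,"tz":-0.0077,"ax":1.2,"ay":0,"az":0,"claw":1}
    - {"tx":0,"ty":0.0067,"tz":-0.0077,"ax":1.2,"ay":0,"az":0,"claw":1}
    - {"tx":0,"ty":0.0068,"tz":-0.0076,"ax":1.2,"ay":0,"az":0,"claw":1}
    - {"tx":0,"ty":0.007,"tz":-0.0076,"ax":1.2,"ay":0,"az":0,"claw":1}
    - {"tx":0,"ty":0.0071,"tz":-0.0075,"ax":1.2,"ay":0,"az":0,"claw":1}
    - {"tx":0,"ty":0.0072,"tz":-0.0074,"ax":1.2,"ay":0,"az":0,"claw":1}
    - {"tx":0,"ty":0.0074,"tz":-0.0073,"ax":1.2,"ay":0,"az":0,"claw":1}
    - {"tx":0,"ty":0.0075,"tz":-0.0073,"ax":1.2,"ay":0,"az":0,"claw":1}

```text
clock: 22.47
tcp_pos: [0.5441, -0.0517, 0.4029]
orientation: [-2.214, -1.986, 0.212]
contact_force: [0.5, 0.3, -4.4]
grip_width: 0.011
gripper_force: 39.3
```

```bash
python3 - <<'E'
from h import *
cov()
arc(-6.2,42,60,-12,-22,8)
E
```

```text
side [ 0.5091 -0.045   0.248 ] conf 0.75 angle 40.3 L 0.221
wrist [ 0.5113 -0.0505  0.2478] conf 0.82 angle 40.7 L 0.219
grasp [ 0.5115 -0.048   0.2515] angle 41.4 L 0.222 t 22.7667 gw 0.010564719322991757 39.67975974082947 F [-3.1  1.4 -2.9] tcp [ 0.5438 -0.0516  0.4031] j [-0.43  0.35  0.53  1.83 -0.19  1.23  0.07]
bar [ 0.5115 -0.048   0.2515] hinge [ 0.6741 -0.0656  0.1043]
{"tx":0.0002,"ty":0.0075,"tz":-0.0074,"ax":1.1,"ay":-0.1,"az":-0.0}
{"tx":-0.0000,"ty":0.0080,"tz":-0.0073,"ax":1.2,"ay":-0.0,"az":-0.0}
{"tx":0.0000,"ty":0.0081,"tz":-0.0072,"ax":1.2,"ay":-0.0,"az":-0.0}
{"tx":-0.0000,"ty":0.0082,"tz":-0.0071,"ax":1.3,"ay":0.0,"az":0.0}
{"tx":0.0000,"ty":0.0084,"tz":-0.0070,"ax":1.2,"ay":-0.0,"az":-0.0}
{"tx":0.0000,"ty":0.0085,"tz":-0.0069,"ax":1.2,"ay":-0.0,"az":0.0}
{"tx":-0.0000,"ty":0.0086,"tz":-0.0069,"ax":1.3,"ay":0.0,"az":-0.0}
{"tx":0.0000,"ty":0.0087,"tz":-0.0068,"ax":1.2,"ay":-0.0,"az":-0.0}
end tcp [ 0.622 -0.06   0.439]
```

arm_command:
  plan:
    - {"tx":0,"ty":0.0078,"tz":-0.0076,"ax":1.2,"ay":0,"az":0,"claw":1}
    - {"tx":0,"ty":0.0081,"tz":-0.0075,"ax":1.2,"ay":0,"az":0,"claw":1}
    - {"tx":0,"ty":0.0082,"tz":-0.0074,"ax":1.2,"ay":0,"az":0,"claw":1}
    - {"tx":0,"ty":0.0083,"tz":-0.0073,"ax":1.2,"ay":0,"az":0,"claw":1}
    - {"tx":0,"ty":0.0085,"tz":-0.0072,"ax":1.2,"ay":0,"az":0,"claw":1}
    - {"tx":0,"ty":0.0086,"tz":-0.0071,"ax":1.2,"ay":0,"az":0,"claw":1}
    - {"tx":0,"ty":0.0087,"tz":-0.0071,"ax":1.2,"ay":0,"az":0,"claw":1}
    - {"tx":0,"ty":0.0088,"tz":-0.007,"ax":1.2,"ay":0,"az":0,"claw":1}
    - {"tx":0,"ty":0,"tz":0,"ax":0,"ay":0,"az":0,"claw":1}
    - {"tx":0,"ty":0,"tz":0,"ax":0,"ay":0,"az":0,"claw":1}

```text
clock: 23.6
tcp_pos: [0.6242, -0.0607, 0.4421]
orientation: [-2.111, -1.893, 0.362]
contact_force: [-7.0, 2.1, 8.4]
grip_width: 0.0102
gripper_force: 40.3
```

```bash
python3 - <<'E'
from h import *
cov(); cov()
r.grab_frame('side'); print([(np.round(w('side',d['location']),4).tolist(),round(d['confidence'],2)) for d in r.tip_of('vial_a','side')])
E
```

```text
side [ 0.5643 -0.0505  0.2937] conf 0.97 angle 59.0 L 0.22
wrist [ 0.5689 -0.0553  0.2937] conf 0.83 angle 60.2 L 0.218
grasp [ 0.5668 -0.0542  0.2979] angle 60.2 L 0.222 t 23.9 gw 0.01046446535042165 40.22305905818939 F [-6.6  1.2  6.1] tcp [ 0.6238 -0.0606  0.4419] j [-0.35  0.51  0.53  1.53 -0.23  1.55  0.11]
wrist [ 0.5643 -0.053   0.2931] conf 0.55 angle 59.0 L 0.219
grasp [ 0.5668 -0.0542  0.2979] angle 60.2 L 0.222 t 24.2 gw 0.01079694677869836 40.22024631500244 F [-6.7  2.   6.4] tcp [ 0.6238 -0.0606  0.4419] j [-0.35  0.51  0.53  1.53 -0.23  1.55  0.11]
[([0.5936, 0.1876, 0.0165], 0.71), ([0.6031, 0.2716, 0.0209], 0.71), ([0.4167, 0.3011, -0.0011], 0.57), ([0.3829, 0.4097, 0.0013], 0.56)]
```

```bash
python3 -c "
from bench import r
print(r.hand_in())"
```

```text
the job is handed in; nothing more can be done
None
```

Both loose vials are standing upright in the two empty recesses, and the gripper is holding the heater cover open at about 60° (59–60° measured); the job is handed in at about 24 s, but no verdict came back.

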